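Gauge the wells of washed dry-bath blocks

TASK

The washed heater blocks stand well-down beside the grey board: push each one over against the board's step so that it tips, without being lifted, onto its side on the board with its well facing away from you. Then, with all of them lying there, check the wells from your left to your right with the plug gauge: put the go end fully home and take it out, then press the no-go end squarely against the same well and hold it a moment to confirm that it will not enter, before going on to the next. Finally lay the gauge back flat on the middle of its black mat, and leave the blocks lying on the board and the other lab ware where it is.

Things in the scene. Friction and masses are not known exactly. Their poses are not given: they have to be found in the camera images.
- board: grey plastic board fixed to the table, 92 mm deep (its x), 320 mm wide (its y), 12 mm thick; the 12 mm step along its far side is the fence edge. Origin: at table height under the middle of that step; the board reaches from x = 0 to -92 mm, x points away from the robot, z up. A stop rail, its top 28 mm above the table, runs along the robot-side rim, inner face at x = -80 mm
- block1: left aluminium block (left = board's +y; may be absent), 50 (x) by 60 (y) by 80 mm (z), about 0.7 kg. Origin: centre of the mouth of its one round well (20 mm across, 40 mm deep, 1.5 mm chamfer); z runs from the mouth into the block. At the start it stands on its mouth face beyond the board's step, z up, its near face 15 to 40 mm from the step, its x within 5 degrees of the board's x
- block1_top (a point): centre of the left block's face opposite the mouth, 80 mm from it. Once tipped 90 degrees over the step, the block lies on the board with this face towards the robot, the mouth facing away and 12 to 30 mm beyond the step, the well's axis level and 37 mm above the table
- block1_mid (a point): centre of the left block, 40 mm from the mouth. Pushed too short a way, the block falls back upright or stays leaning on the step at about 35 to 40 degrees; past about 45 degrees it falls over onto the board
- block2: middle aluminium block (left = board's +y; may be absent), 50 (x) by 60 (y) by 80 mm (z), about 0.7 kg. Origin: centre of the mouth of its one round well (20 mm across, 40 mm deep, 1.5 mm chamfer); z runs from the mouth into the block. At the start it stands on its mouth face beyond the board's step, z up, its near face 15 to 40 mm from the step, its x within 5 degrees of the board's x
- block2_top (a point): centre of the middle block's face opposite the mouth, 80 mm from it. Once tipped 90 degrees over the step, the block lies on the board with this face towards the robot, the mouth facing away and 12 to 30 mm beyond the step, the well's axis level and 37 mm above the table
- block2_mid (a point): centre of the middle block, 40 mm from the mouth. Pushed too short a way, the block falls back upright or stays leaning on the step at about 35 to 40 degrees; past about 45 degrees it falls over onto the board
- block3: right aluminium block (left = board's +y; may be absent), 50 (x) by 60 (y) by 80 mm (z), about 0.7 kg. Origin: centre of the mouth of its one round well (20 mm across, 40 mm deep, 1.5 mm chamfer); z runs from the mouth into the block. At the start it stands on its mouth face beyond the board's step, z up, its near face 15 to 40 mm from the step, its x within 5 degrees of the board's x
- block3_top (a point): centre of the right block's face opposite the mouth, 80 mm from it. Once tipped 90 degrees over the step, the block lies on the board with this face towards the robot, the mouth facing away and 12 to 30 mm beyond the step, the well's axis level and 37 mm above the table
- block3_mid (a point): centre of the right block, 40 mm from the mouth. Pushed too short a way, the block falls back upright or stays leaning on the step at about 35 to 40 degrees; past about 45 degrees it falls over onto the board
- mat: black rubber mat, 150 x 150 mm, 4 mm thick, fixed on the table; origin at the centre of its underside
- gauge: double-ended plug gauge, 0.2 kg. Origin: middle of its square ribbed handle (26 x 26 mm, 60 mm long along x); x points to the go end, the thinner, longer cylinder (18 mm across, 25 mm long). The no-go end opposite is thicker and shorter (23 mm across, 15 mm long). It starts flat on the mat, lying on the handle, axis 17 mm above the table, pointing anywhere
- go_tip (a point): centre of the end face of the go end, 55 mm along the gauge's +x from its origin; when the go end is fully home the handle's shoulder meets the block
- nogo_tip (a point): centre of the end face of the no-go end, 45 mm along the gauge's -x from its origin
- bottle: white plastic bottle, 60 mm across, 130 mm tall; origin at the centre of its underside; to be left alone
- jar: amber glass jar with black cap, 48 mm across, 60 mm tall; origin at the centre of its underside; to be left alone
- tuberack: yellow strip rack of small tubes, 45 x 130 mm, 34 mm tall; origin at the centre of its underside; to be left alone
- screwdriver: grey-handled screwdriver lying on the bench beyond the mat, handle about 30 mm thick; to be left alone
- tipbox: blue box of pipette tips, 85 x 120 mm, 66 mm tall; origin at the centre of its underside; to be left alone
Things that resemble listed ones, but are neither listed nor needed, are in the scene too. Leave any purple or turquoise look-alike of the block1 alone.

How it is judged:
On the way, in this order (a step that is already met when the one before it is completed fails the run):
1. every block present lies on its side on the board, well mouth towards the far side (angle between block1's own z axis and vertical between 1.45 and 1.69 rad and x of block1 in the frame of board between -0.03 and 0.039 m and height (world z) of block1 between 0.031 and 0.043 m and x of each of block1_top, block2_top, block3_top in the frame of board below -0.04 m and y of block1 in the frame of board between -0.165 and 0.165 m and angle between block2's own z axis and vertical between 1.45 and 1.69 rad and x of block2 in the frame of board between -0.03 and 0.039 m and height (world z) of block2 between 0.031 and 0.043 m and y of block2 in the frame of board between -0.165 and 0.165 m and angle between block3's own z axis and vertical between 1.45 and 1.69 rad and x of block3 in the frame of board between -0.03 and 0.039 m and height (world z) of block3 between 0.031 and 0.043 m and y of block3 in the frame of board between -0.165 and 0.165 m), for 0.3 s.
2. go end fully home in the left block's well (at least 21 of 25 mm deep) (z of go_tip in the frame of block1 between 0.021 and 0.03 m and x of go_tip in the frame of block1 between -0.004 and 0.004 m and y of go_tip in the frame of block1 between -0.004 and 0.004 m and angle between the x axis of gauge and the z axis of block1, either way round below 0.15 rad and angle between block1's own z axis and vertical above 1.45 rad), for 0.2 s.
3. no-go end pressed (over 1 N) squarely on the mouth of the left block's well, not entering (z of nogo_tip in the frame of block1 between -0.005 and 0.005 m and x of nogo_tip in the frame of block1 between -0.004 and 0.004 m and y of nogo_tip in the frame of block1 between -0.004 and 0.004 m and angle between the x axis of gauge and the z axis of block1, either way round below 0.15 rad and angle between block1's own z axis and vertical above 1.45 rad and contact force between gauge and block1 above 1 N), for 0.2 s.
4. go end fully home in the middle block's well (at least 21 of 25 mm deep) (z of go_tip in the frame of block2 between 0.021 and 0.03 m and x of go_tip in the frame of block2 between -0.004 and 0.004 m and y of go_tip in the frame of block2 between -0.004 and 0.004 m and angle between the x axis of gauge and the z axis of block2, either way round below 0.15 rad and angle between block2's own z axis and vertical above 1.45 rad), for 0.2 s.
5. no-go end pressed (over 1 N) squarely on the mouth of the middle block's well, not entering (z of nogo_tip in the frame of block2 between -0.005 and 0.005 m and x of nogo_tip in the frame of block2 between -0.004 and 0.004 m and y of nogo_tip in the frame of block2 between -0.004 and 0.004 m and angle between the x axis of gauge and the z axis of block2, either way round below 0.15 rad and angle between block2's own z axis and vertical above 1.45 rad and contact force between gauge and block2 above 1 N), for 0.2 s.
6. go end fully home in the right block's well (at least 21 of 25 mm deep) (z of go_tip in the frame of block3 between 0.021 and 0.03 m and x of go_tip in the frame of block3 between -0.004 and 0.004 m and y of go_tip in the frame of block3 between -0.004 and 0.004 m and angle between the x axis of gauge and the z axis of block3, either way round below 0.15 rad and angle between block3's own z axis and vertical above 1.45 rad), for 0.2 s.
7. no-go end pressed (over 1 N) squarely on the mouth of the right block's well, not entering (z of nogo_tip in the frame of block3 between -0.005 and 0.005 m and x of nogo_tip in the frame of block3 between -0.004 and 0.004 m and y of nogo_tip in the frame of block3 between -0.004 and 0.004 m and angle between the x axis of gauge and the z axis of block3, either way round below 0.15 rad and angle between block3's own z axis and vertical above 1.45 rad and contact force between gauge and block3 above 1 N), for 0.2 s.
At the end, for the whole second after the job is handed in: Every block present lies on its side on the board (within about 7 degrees), its well mouth facing away from the robot and 30 mm short of to 39 mm beyond the step; the gauge lies flat on the mat, its middle within 60 mm of the mat's centre along each side; all at rest (all of step 1 and x of gauge in the frame of mat between -0.06 and 0.06 m and y of gauge in the frame of mat between -0.06 and 0.06 m and height (world z) of gauge below 0.022 m and angle between gauge's own x axis and vertical between 1.45 and 1.69 rad and linear speed of each of block1, block2, block3, gauge below 0.02 m/s); the robot touches nothing.
It fails at once if the bottle, jar, tube rack, screwdriver or tip box is displaced by more than 4 cm (distance of any of bottle, jar, tuberack, screwdriver, tipbox from where it was at the start of the episode above 0.04 m).
It fails at once if a block is lifted into the air (its centre over 80 mm high) instead of being tipped over the board's edge (height (world z) of any of block1_mid, block2_mid, block3_mid above 0.08 m).
Of block1, block2, block3 only 2 to 3 are there at a start; the rules pass over those that are not, and their reading is None.
At some moment in a run one of gauge may be knocked a few centimetres aside while the robot is not near it.
Once in a run the grip may slacken for a moment while it holds something.
It also fails if it takes over 210 s, if anything falls off the work surface, if the arm or the gripper's body presses on something with over 40 N, if the wrist force passes 120 N, or if a joint passes its speed limit or range.

ROBOT

A 6-joint arm with a two-finger parallel gripper is mounted at the origin on the work surface. World frame = base frame: x ahead of the robot, y to its left, z up, the work surface at z = 0. Lengths are in m, angles in rad, forces in N, time in s.
With the tool pointing down it reaches from about 0.275 to 0.85 m from the base axis. Payload 5.2 kg.
Tool frame: the origin (TCP) lies at the very end of the fingers, on their centre line; the grasp point (between the pads) lies 19 mm behind it (robot.grasp_offset is the distance from the TCP to the grasp point, in m); x points along the fingers, z is the direction in which the jaws open and shut, and the axes are right-handed (so a half turn about x gives the same grasp; the last joint's range is limited). The gripper opens to 85 mm and grips with 20 to 120 N. Pads are 22 mm wide; open, the fingers measure 114 mm over their backs; the gripper's body (76 mm by 85 mm) begins 54 mm behind the grasp point. The pads swing forward as they close: fully open they stand 13 mm farther back than shut.
Start: joints at [-1.397, 0.259, 1.535, -0, 1.348, -0.203], TCP at [0.202, -0.511, 0.231] pointing down, gripper open.
Joint ranges: [-3.14, 3.14], [-0.91, 2.08], [0.19, 2.58], [-1.22, 4.36], [0.22, 2.71], [-3.12, 3.12]. Speed limits (rad/s): [2.57, 2.57, 3.14, 3.14, 3.14, 3.14].

INTERFACE

Orientations are given as a unit quaternion [x, y, z, w].
In Python, from bench import robot gives the robot as it stands.
- The arm moves only by the tool drive_tool, never from a script. Its argument "plan" is a list of rows, each an object of numbers: "x", "y", "z": the shift along the tool's x, y, z in mm; "yaw": the turn about the tool's x in rad. In form: [{"x": .., "y": .., "z": .., "yaw": ..}, ...]. A call has 1 to 8 rows; each row shifts and turns the commanded pose from where the row before left it, along the tool's axes as they then stand; what a row does not reach is not made up. A row lasts 1/12 s, in which the tool goes at most 41.7 mm and 7.16 degrees, less where a joint would pass 70% of its speed; a pose out of reach is approached as far as the arm can. A call is refused whole if a number of a shift passes 41.7 or a number of a turn 0.125, either way. A call with a gripper value outside its range is refused whole. "grip" is the opening, from 0 (shut) to 1 (fully open), set as the call begins (left out, the last holds). The fingers move at their own pace and stop on an object; "grip_force" is the grip in N (left out, the last holds). Time passes only in rows, so rows that do not move let the fingers close. It gives the time, the measured TCP pose, the force and the opening at its end, in the units of the state.
- robot.get_obs(): the state, without advancing time (a new reading comes with each control period).
- robot.camera(name): name is "side" or "top"; returns the picture (400x640x3 uint8, red, green, blue); there is no depth.
- robot.camera_info(name): a dict with "intrinsics" (3x3 intrinsics, pixels), "R" (3x3) and "t" (3): a world point X has camera coordinates R X + t. Camera axes: x right, y down, z forward; pixel columns grow to the right and rows downward; lengths in m; the calibration is good to about 2 mm. A picture is of the moment at which its call begins. camera_info takes no time and is no camera call.
- robot.finish_job(): hands the job in, once; it reports no verdict.
Trained networks look in the newest picture that a camera, given by its name, has taken for a name from the list of things; names that differ only in an ending like _2 or _b are one class to them, and where a whole thing is asked for, a point or a joint stands for the part that bears it (a point fixed in the world has none). Each returns a list of dicts, best first, with "score" (0 to 1); they miss things now and then, are a little off and sometimes report something else, mostly with a low value. They report only what shows in the picture. A call takes as long as a camera call. They do not tell look-alikes from the thing itself.
- robot.search_frame(camera, name): "box" ([left, top, right, bottom] in pixels, round what is visible of it).
The state is a dict: "t": time; "joints": joint angles; "qd": joint speeds; "tau": joint torques, N m; "position": TCP position; "eef_rot": TCP orientation; "ft_force": force on the tool from outside, world axes, zero at the start; "ft_torque": the same for the moment, N m; "opening": finger opening in m.
Only numpy, scipy, OpenCV 4.12 (cv2) and the standard library are available. Lean on these libraries where they do the work, as an engineer would, in place of code of your own. Each camera call takes 0.05 s, during which the arm holds its last target.

## Working session

There is one attempt and no reset: what is moved stays moved. The work goes in short steps, Python scripts to look and compute and a tool call to move; the robot and the scene stay as the last step left them, time stands still between calls to the robot, and variables do not carry over. Pictures are saved under pics/ and viewed, and the job is handed in when it is done.

Besides the shell and the picture viewer there is one more tool, called after ">>>" as name([rows], argument=value, ...), one row to a line, values as JSON. drive_tool: Moves the arm, as the interface text tells. Its arguments: {"type":"object","properties":{"plan":{"type":"array"},"grip":{"type":"number"},"grip_force":{"type":"number"}},"required":["plan"]}

```bash
ls; mkdir -p pics; python3 - <<'E'
from bench import robot
import cv2
o=robot.get_obs();print({k:(o[k]) for k in o})
print(robot.grasp_offset)
for n in("top","side"):
    im=robot.camera(n);cv2.imwrite(f"pics/{n}0.png",im[:,:,::-1])
    c=robot.camera_info(n);print(n,c)
E
```

```text
pics
{'t': 0.0, 'joints': array([-1.39679387e+00,  2.59346264e-01,  1.53608763e+00, -2.66842298e-06,
        1.34798358e+00, -2.02826120e-01]), 'qd': array([ 4.41303340e-04, -1.41075230e-03,  1.39253128e-04,  9.80642780e-04,
       -1.53558434e-05, -8.91009975e-04]), 'tau': array([-8.54945829e-04, -4.46033692e+01, -2.90570658e+01, -2.89800018e-04,
        1.18013538e-02,  2.03519846e-05]), 'position': array([ 0.20230041, -0.51088036,  0.2304711 ]), 'eef_rot': array([ 0.39796225,  0.5852521 , -0.39703807,  0.58435161]), 'ft_force': array([ 0.85836917, -0.28347623,  0.3036158 ]), 'ft_torque': array([0.02932242, 0.0472558 , 0.05108801]), 'opening': 0.08538885060771387}
0.0187
top {'intrinsics': array([[379.24363066,   0.        , 320.40493631],
       [  0.        , 379.24363066, 201.58587417],
       [  0.        ,   0.        ,   1.        ]]), 'R': array([[-0.01511585, -0.99983118, -0.01044613],
       [-0.9943585 ,  0.01612845, -0.10483818],
       [ 0.10498896,  0.00880248, -0.99443443]]), 't': array([-0.04718913,  0.60539325,  0.9858894 ])}
side {'intrinsics': array([[370.32334249,   0.        , 313.27067906],
       [  0.        , 370.32334249, 199.59848213],
       [  0.        ,   0.        ,   1.        ]]), 'R': array([[-0.98292995, -0.18387444,  0.00623804],
       [-0.12889595,  0.66404769, -0.73649609],
       [ 0.13128045, -0.72472812, -0.67641303]]), 't': array([0.57261752, 0.17152085, 1.05787972])}
```

View pics/top0.png

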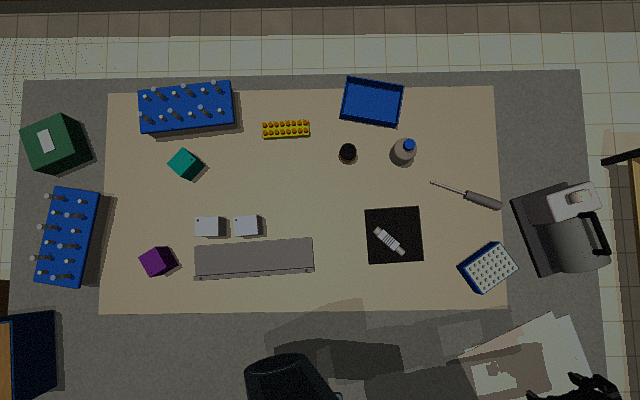

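View pics/side0.png

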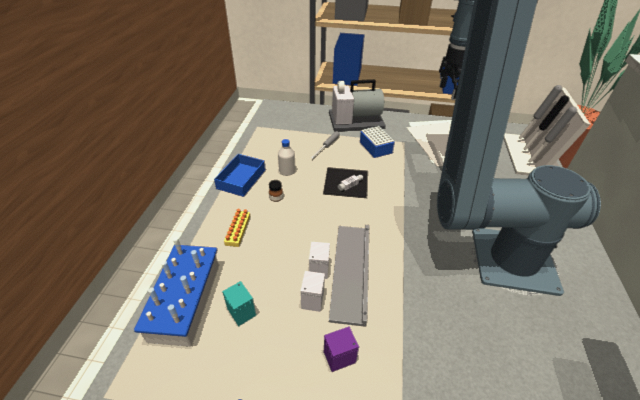

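```bash
cat > h.py <<'E'
from bench import robot
import numpy as np, cv2
def cam(n):
    c=robot.camera_info(n);return np.array(c["intrinsics"]),np.array(c["R"]),np.array(c["t"])
def p2w(n,u,v,z):
    K,R,t=cam(n);d=R.T@np.linalg.solve(K,[u,v,1]);o=-R.T@t
    return o+d*(z-o[2])/d[2]
def w2p(n,X):
    K,R,t=cam(n);q=K@(R@np.array(X,float)+t);return q[:2]/q[2]
def tri(uvt,uvs):
    A=[];b=[]
    for n,uv in(("top",uvt),("side",uvs)):
        K,R,t=cam(n);P=K@np.c_[R,t]
        for i in(0,1):
            r=P[i]-uv[i]*P[2];A.append(r[:3]);b.append(-r[3])
    s=np.linalg.lstsq(np.array(A),np.array(b),rcond=None);return s[0]
def grab(n,name,box=None,s=4,raw=False):
    im=robot.camera(n)[:,:,::-1].copy()
    np.save("pics/last_%s.npy"%n,im)
    crop(n,name,box,s);return im
def crop(n,name,box=None,s=4):
    im=np.load("pics/last_%s.npy"%n)
    if box:
        l,t,r,b=box;c=im[t:b,l:r]
        c=cv2.resize(c,None,fx=s,fy=s,interpolation=cv2.INTER_CUBIC)
        for u in range((l+9)//10*10,r,10):
            cv2.line(c,((u-l)*s,0),((u-l)*s,6),(0,255,255),1);
            if u%20==0: cv2.putText(c,str(u),((u-l)*s,16),0,.35,(0,255,255),1)
        for v in range((t+9)//10*10,b,10):
            cv2.line(c,(0,(v-t)*s),(6,(v-t)*s),(0,255,255),1); 
            if v%20==0: cv2.putText(c,str(v),(8,(v-t)*s+4),0,.35,(0,255,255),1)
    else: c=im
    cv2.imwrite("pics/"+name,c)
def st():
    o=robot.get_obs();from scipy.spatial.transform import Rotation as Ro
    M=Ro.from_quat(o["eef_rot"]).as_matrix()
    print("t %.2f"%o["t"],"pos",np.round(o["position"]*1000,1),"F",np.round(o["ft_force"],1),"open %.1f"%(o["opening"]*1000));print(np.round(M,3).tolist(),"q",np.round(o["joints"],3))
    return o,M
E
python3 - <<'E'
from h import *
grab("top","t1.png",(180,200,330,290),5)
grab("side","s1.png",(290,220,390,340),5)
crop("top","t1g.png",(360,195,430,275),7)
crop("side","s1g.png",(315,155,385,205),8)
for n in("top","side"):
  for k in("block1","board","gauge","mat","go_tip","nogo_tip"):
    print(n,k,[(np.round(d["box"]).astype(int).tolist(),round(d["score"],2)) for d in robot.search_frame(n,k)][:5])
E
```

```text
top block1 [([196, 213, 229, 235], 0.92), ([232, 214, 264, 238], 0.81), ([140, 243, 178, 277], 0.77), ([194, 239, 312, 282], 0.68), ([168, 150, 202, 180], 0.59)]
top board [([194, 239, 314, 282], 0.66)]
top gauge [([375, 226, 404, 252], 0.68), ([197, 215, 226, 237], 0.58)]
top mat [([362, 206, 424, 263], 0.97), ([389, 139, 418, 164], 0.33)]
top go_tip [([374, 225, 407, 257], 0.88)]
top nogo_tip [([371, 225, 403, 260], 0.69)]
side block1 [([299, 272, 324, 310], 0.77), ([221, 286, 257, 326], 0.66), ([308, 242, 327, 278], 0.58)]
side board [([328, 224, 368, 325], 0.8)]
side gauge [([336, 177, 362, 189], 0.57)]
side mat [([324, 169, 368, 197], 0.88), ([360, 127, 397, 154], 0.25)]
side go_tip [([335, 174, 363, 187], 0.63)]
side nogo_tip [([341, 178, 359, 188], 0.67)]
```

View pics/t1.png

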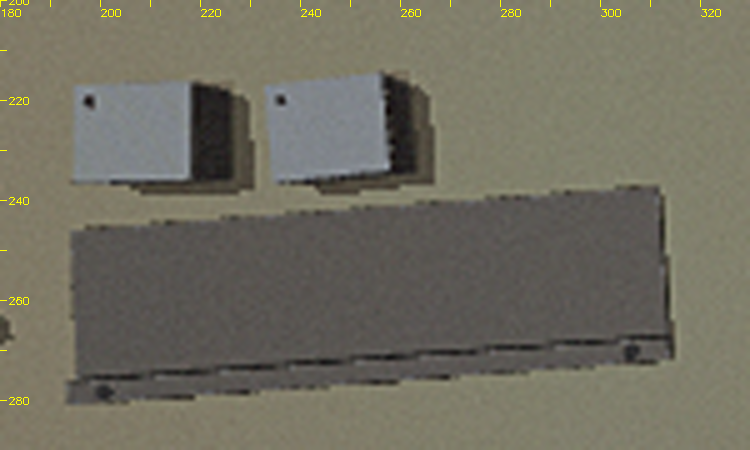

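View pics/s1.png

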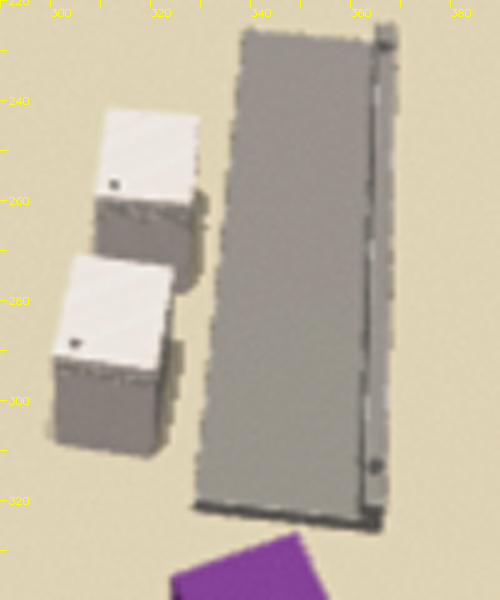

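View pics/t1g.png

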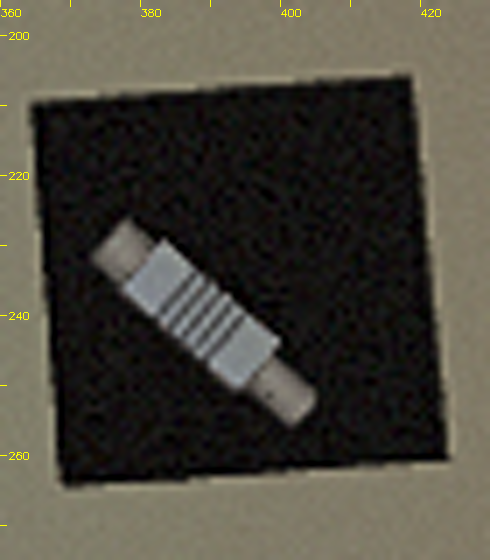

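View pics/s1g.png

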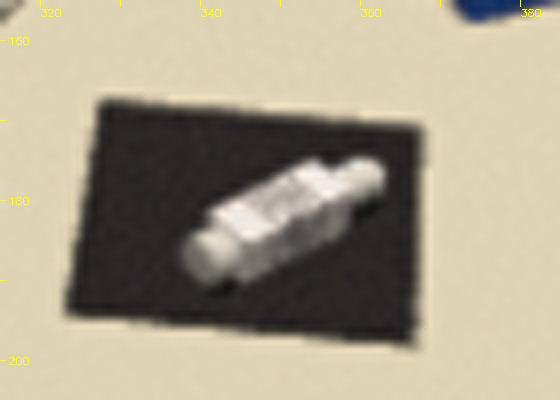

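The tops of the two real blocks are the white faces at top (206,227) and (247,226). The purple (157,262) and turquoise (186,163) blocks are look-alikes and stay untouched. The gauge lies at (389,240): its thick, short no-go end points to the upper left (376,230) and its go end to (402,252). The screwdriver at (465,195) only loosely resembles it.

```bash
python3 - <<'E'
from h import *
np.set_printoptions(suppress=True,precision=4)
f=lambda l,z:[print((u,v),p2w("top",u,v,z)) for u,v in l]
print("board far L,R, near"); f([(194.5,246.2),(311,237.2)],.012)
a=p2w("top",194.5,246.2,.012);b=p2w("top",311,237.2,.012);print(np.linalg.norm(a-b))
y=(a-b)[:2]/np.linalg.norm((a-b)[:2]);print("ang of board y rel world y",np.degrees(np.arctan2(-y[0],y[1])))
print("block1");f([(195,217.3),(217.7,216.6),(217.7,236),(195,236.3)],.08)
print("block2");f([(233.3,217),(256,215.2),(257.5,234.2),(235.3,236.2)],.08)
print("mat");f([(364.7,209.6),(418.5,206),(424,260.5),(369,264)],.004)
print("gauge go, nogo tips");f([(402.2,253),(375.7,229.5)],.017)
print("handle top corners nogo-end");f([(378,236),(383.8,229.3),(399.6,244),(393.7,250.5)],.030)
# side checks
for X in [a,b]: print(w2p("side",X))
f2=lambda l,z:[print("side",(u,v),p2w("side",u,v,z)) for u,v in l]
f2([(309,242),(327.5,243),(327,260),(307,259)],.08)
f2([(303,271),(322,273),(319.5,294),(299,291)],.08)
f2([(337,226),(327.5,320)],.012)
E
```

```text
board far L,R, near
(194.5, 246.2) [0.4906 0.2866 0.012 ]
(311, 237.2) [ 0.5101 -0.0296  0.012 ]
0.3167527523229937
ang of board y rel world y 3.5250865940208826
block1
(195, 217.3) [0.5643 0.2635 0.08  ]
(217.7, 216.6) [0.5652 0.2055 0.08  ]
(217.7, 236) [0.5159 0.2048 0.08  ]
(195, 236.3) [0.516  0.2626 0.08  ]
block2
(233.3, 217) [0.5636 0.1656 0.08  ]
(256, 215.2) [0.5672 0.1076 0.08  ]
(257.5, 234.2) [0.5189 0.1037 0.08  ]
(235.3, 236.2) [0.5147 0.1601 0.08  ]
mat
(364.7, 209.6) [ 0.5834 -0.1777  0.004 ]
(418.5, 206) [ 0.5909 -0.3255  0.004 ]
(424, 260.5) [ 0.4428 -0.3341  0.004 ]
(369, 264) [ 0.4356 -0.1853  0.004 ]
gauge go, nogo tips
(402.2, 253) [ 0.4642 -0.2734  0.017 ]
(375.7, 229.5) [ 0.528  -0.2045  0.017 ]
handle top corners nogo-end
(378, 236) [ 0.5103 -0.2083  0.03  ]
(383.8, 229.3) [ 0.5278 -0.2243  0.03  ]
(399.6, 244) [ 0.4883 -0.2648  0.03  ]
(393.7, 250.5) [ 0.4715 -0.2486  0.03  ]
[328.7033 317.9773]
[338.248  224.7536]
side (309, 242) [0.5735 0.1136 0.08  ]
side (327.5, 243) [0.524  0.1077 0.08  ]
side (327, 260) [0.5164 0.1646 0.08  ]
side (307, 259) [0.5675 0.1711 0.08  ]
side (303, 271) [0.5699 0.21   0.08  ]
side (322, 273) [0.5222 0.2071 0.08  ]
side (319.5, 294) [0.5179 0.2679 0.08  ]
side (299, 291) [0.5674 0.2689 0.08  ]
side (337, 226) [ 0.5131 -0.0236  0.012 ]
side (327.5, 320) [0.4926 0.2925 0.012 ]
```

```bash
cat >> h.py <<'E'
import json
def go(tx,ty,tz,yawdir=None,v=36,tool_z=True):
    """print plan: target TCP (mm), desired world angle (deg) of jaw axis (tool z), mod 180 unless exact; pure translation in final frame after yaw rows"""
    o,M=st();z=M[:,2];cur=np.degrees(np.arctan2(z[1],z[0]))
    p=o["position"]*1000
    if yawdir is not None:
        for d in ((yawdir-cur+180)%360-180,(yawdir+180-cur+180)%360-180):
            # turn about tool x (down): +yaw -> world angle decreases
            s=-np.sign(M[2,0])*-1
            print("need world turn %.1f deg -> tool yaw rad %.4f ; q6 now %.2f"%(d,np.radians(d)*np.sign(M[2,0]),o["joints"][5]))
    D=np.array([tx,ty,tz])-p
    print("world delta",np.round(D,1),"tool delta now",np.round(M.T@D,1),"jaw ang %.1f"%cur)
E
python3 -c "
from h import *
go(620,240,231,93.5)"
```

```text
t 0.80 pos [ 202.4 -511.4  231.3] F [-0.3  0.1 -0.8] open 85.2
[[-0.0, 0.93, 0.368], [-0.0, 0.368, -0.93], [-1.0, -0.0, 0.0]] q [-1.397  0.259  1.535 -0.     1.348 -0.203]
need world turn 161.9 deg -> tool yaw rad -2.8259 ; q6 now -0.20
need world turn -18.1 deg -> tool yaw rad 0.3157 ; q6 now -0.20
world delta [ 4.176e+02  7.514e+02 -3.000e-01] tool delta now [ 3.000e-01  6.648e+02 -5.450e+02] jaw ang -68.4
```

>>> drive_tool([
  {"y": 27,"z": -22,"yaw": 0},
  {"y": 27,"z": -22,"yaw": 0},
  {"y": 27,"z": -22,"yaw": 0},
  {"y": 27,"z": -22,"yaw": 0},
  {"y": 27,"z": -22,"yaw": 0},
  {"y": 27,"z": -22,"yaw": 0},
  {"y": 27,"z": -22,"yaw": 0},
  {"y": 27,"z": -22,"yaw": 0},
], grip=0.35)

```text
invalid input at $.plan[0]: expected keys x, y, z, yaw
```

>>> drive_tool([
  {"y": 27,"z": -22,"yaw": 0},
  {"y": 27,"z": -22,"yaw": 0},
  {"y": 27,"z": -22,"yaw": 0},
  {"y": 27,"z": -22,"yaw": 0},
  {"y": 27,"z": -22,"yaw": 0},
  {"y": 27,"z": -22,"yaw": 0},
  {"y": 27,"z": -22,"yaw": 0},
  {"y": 27,"z": -22,"yaw": 0},
])

```text
invalid input at $.plan[0]: expected keys x, y, z, yaw
```

>>> drive_tool([
  {"y": 27,"z": -22,"yaw": 0},
  {"y": 27,"z": -22,"yaw": 0},
  {"y": 27,"z": -22,"yaw": 0},
  {"y": 27,"z": -22,"yaw": 0},
  {"yaw": 0.1},
  {"yaw": 0.1},
  {"yaw": 0.1},
  {"yaw": 0.0157},
])

```text
invalid input at $.plan[0]: expected keys x, y, z, yaw
```

```bash
python3 -c "
from h import *
go(610,236,231,93.5)"
```

```text
t 0.80 pos [ 202.4 -511.4  231.3] F [-0.3  0.1 -0.8] open 85.2
[[-0.0, 0.93, 0.368], [-0.0, 0.368, -0.93], [-1.0, -0.0, 0.0]] q [-1.397  0.259  1.535 -0.     1.348 -0.203]
need world turn 161.9 deg -> tool yaw rad -2.8259 ; q6 now -0.20
need world turn -18.1 deg -> tool yaw rad 0.3157 ; q6 now -0.20
world delta [ 4.076e+02  7.474e+02 -3.000e-01] tool delta now [ 3.00e-01  6.54e+02 -5.45e+02] jaw ang -68.4
```

All keys are required.

>>> drive_tool([
  {"x": 0,"y": 27,"z": -22,"yaw": 0},
  {"x": 0,"y": 27,"z": -22,"yaw": 0},
  {"x": 0,"y": 27,"z": -22,"yaw": 0},
  {"x": 0,"y": 27,"z": -22,"yaw": 0},
  {"x": 0,"y": 27,"z": -22,"yaw": 0},
  {"x": 0,"y": 27,"z": -22,"yaw": 0},
  {"x": 0,"y": 27,"z": -22,"yaw": 0},
  {"x": 0,"y": 27,"z": -22,"yaw": 0},
], grip=0.35)

```text
t: 1.47
position: [0.339, -0.2668, 0.2316]
eef_rot: [0.398, 0.584, -0.398, 0.585]
ft_force: [0.8, -1.1, 0.5]
opening: 0.0298
```

>>> drive_tool([
  {"x": 0,"y": 27,"z": -22,"yaw": 0},
  {"x": 0,"y": 27,"z": -22,"yaw": 0},
  {"x": 0,"y": 27,"z": -22,"yaw": 0},
  {"x": 0,"y": 27,"z": -22,"yaw": 0},
  {"x": 0,"y": 27,"z": -22,"yaw": 0},
  {"x": 0,"y": 27,"z": -22,"yaw": 0},
  {"x": 0,"y": 27,"z": -22,"yaw": 0},
  {"x": 0,"y": 27,"z": -22,"yaw": 0},
])

```text
t: 2.13
position: [0.4752, -0.0234, 0.2316]
eef_rot: [0.398, 0.585, -0.397, 0.585]
ft_force: [0.3, -0.3, -0.6]
opening: 0.0301
```

>>> drive_tool([
  {"x": 0,"y": 27,"z": -22,"yaw": 0},
  {"x": 0,"y": 27,"z": -22,"yaw": 0},
  {"x": 0,"y": 27,"z": -22,"yaw": 0},
  {"x": 0,"y": 27,"z": -22,"yaw": 0},
  {"x": 0,"y": 0,"z": 0,"yaw": 0.1},
  {"x": 0,"y": 0,"z": 0,"yaw": 0.1},
  {"x": 0,"y": 0,"z": 0,"yaw": 0.1},
  {"x": 0,"y": 0,"z": 0,"yaw": 0.0157},
])

```text
t: 2.8
position: [0.5426, 0.0968, 0.2312]
eef_rot: [0.485, 0.514, -0.485, 0.514]
ft_force: [-0.9, -0.0, -0.8]
opening: 0.0296
```

```bash
python3 -c "
from h import *
go(610,236,231,93.5)"
```

```text
t 2.80 pos [542.6  96.8 231.2] F [-0.9 -0.  -0.8] open 29.6
[[-0.0, 0.998, 0.058], [-0.0, 0.058, -0.998], [-1.0, -0.0, 0.0]] q [-0.026  0.261  1.532 -0.     1.349  1.487]
need world turn -179.8 deg -> tool yaw rad 3.1386 ; q6 now 1.49
need world turn 0.2 deg -> tool yaw rad -0.0030 ; q6 now 1.49
world delta [ 67.4 139.2  -0.2] tool delta now [ 1.00e-01  7.53e+01 -1.35e+02] jaw ang -86.7
```

>>> drive_tool([
  {"x": 0,"y": 15,"z": -28,"yaw": 0},
  {"x": 0,"y": 15,"z": -28,"yaw": 0},
  {"x": 0,"y": 15,"z": -28,"yaw": 0},
  {"x": 0,"y": 15,"z": -28,"yaw": 0},
  {"x": 0,"y": 16,"z": -27,"yaw": 0},
  {"x": 36,"y": 0,"z": 0,"yaw": 0},
  {"x": 36,"y": 0,"z": 0,"yaw": 0},
  {"x": 30,"y": 0,"z": 0,"yaw": 0},
])

```text
t: 3.47
position: [0.6097, 0.2403, 0.1274]
eef_rot: [0.483, 0.516, -0.484, 0.516]
ft_force: [-0.7, -0.1, 0.0]
opening: 0.0297
```

>>> drive_tool([
  {"x": 30,"y": 0,"z": 0,"yaw": 0},
  {"x": 30,"y": 0,"z": 0,"yaw": 0},
  {"x": 30,"y": 0,"z": 0,"yaw": 0},
  {"x": 18,"y": 0,"z": 0,"yaw": 0},
  {"x": 0,"y": 0,"z": 0,"yaw": 0},
])

```text
t: 3.88
position: [0.6065, 0.2387, 0.0163]
eef_rot: [0.481, 0.517, -0.487, 0.514]
ft_force: [-1.8, -0.2, -1.2]
opening: 0.03
```

```bash
python3 -c "
from h import *
st();grab('top','t2.png',(180,190,280,290),6);grab('side','s2.png',(270,210,370,330),5)"
```

```text
t 3.88 pos [606.5 238.7  16.3] F [-1.8 -0.2 -1.2] open 30.0
[[-0.009, 0.998, 0.063], [-0.002, 0.063, -0.998], [-1.0, -0.009, 0.001]] q [0.204 0.64  1.5   0.    1.011 1.712]
```

View pics/s2.png

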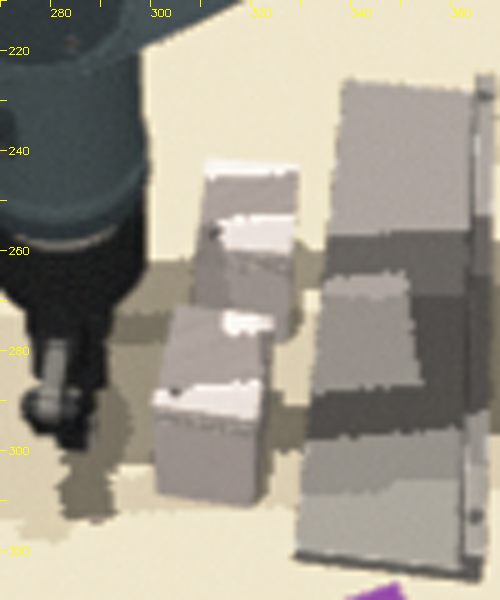

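View pics/t2.png

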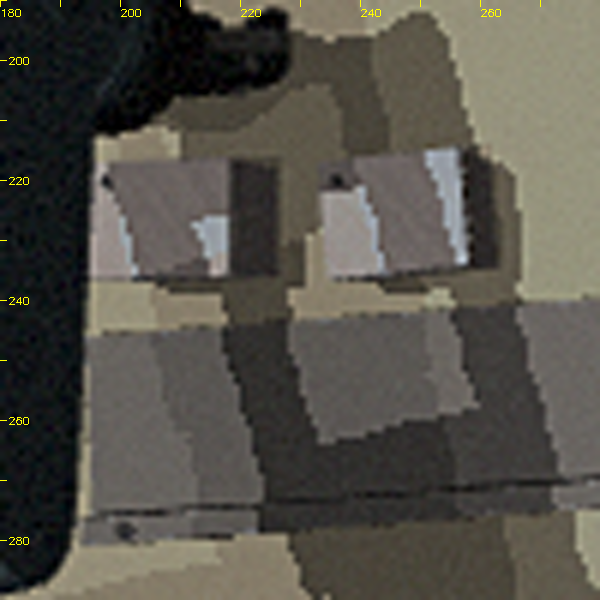

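>>> drive_tool([
  {"x": 0,"y": -8,"z": 0,"yaw": 0},
  {"x": 0,"y": -8,"z": 0,"yaw": 0},
  {"x": 0,"y": -5,"z": 0,"yaw": 0},
  {"x": 0,"y": -5,"z": 0,"yaw": 0},
  {"x": 0,"y": -5,"z": 0,"yaw": 0},
  {"x": 0,"y": -5,"z": 0,"yaw": 0},
  {"x": 0,"y": -4,"z": 0,"yaw": 0},
  {"x": 0,"y": 0,"z": 0,"yaw": 0},
])

```text
t: 4.65
position: [0.5709, 0.2375, 0.0224]
eef_rot: [0.485, 0.514, -0.484, 0.516]
ft_force: [4.2, 0.9, 2.1]
opening: 0.0299
```

>>> drive_tool([
  {"x": 0,"y": -3,"z": 0,"yaw": 0},
  {"x": 0,"y": -2,"z": 0,"yaw": 0},
  {"x": 0,"y": -2,"z": 0,"yaw": 0},
  {"x": 0,"y": 0,"z": 0,"yaw": 0},
])

```text
t: 4.98
position: [0.5649, 0.2371, 0.0223]
eef_rot: [0.486, 0.514, -0.483, 0.516]
ft_force: [4.8, -0.8, 2.7]
opening: 0.0297
```

```bash
python3 -c "
from h import *
st();grab('top','t3.png',(180,190,280,290),6);grab('side','s3.png',(270,210,370,330),5)"
```

```text
t 4.98 pos [564.9 237.1  22.3] F [ 4.8 -0.8  2.7] open 29.7
[[0.004, 0.998, 0.061], [0.001, 0.061, -0.998], [-1.0, 0.004, -0.0]] q [ 0.216  0.57   1.617 -0.     0.951  1.726]
```

View pics/s3.png

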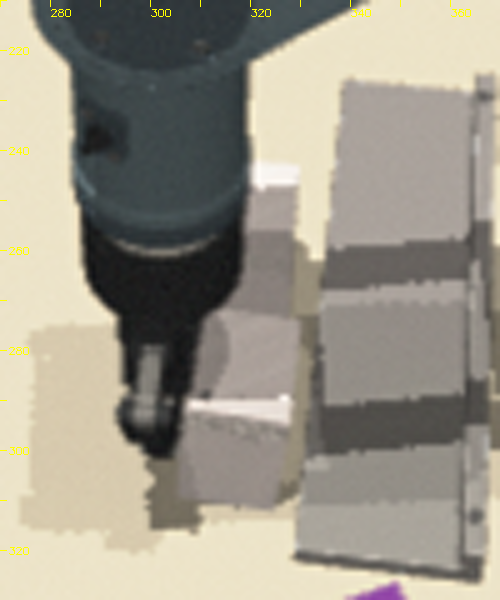

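View pics/t3.png

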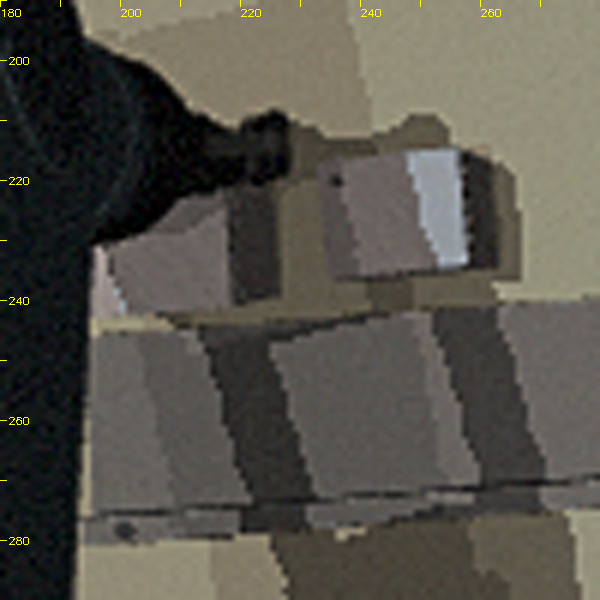

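>>> drive_tool([
  {"x": 0,"y": -2,"z": 0,"yaw": 0},
  {"x": 0,"y": -2,"z": 0,"yaw": 0},
  {"x": 0,"y": -2,"z": 0,"yaw": 0},
  {"x": 0,"y": 0,"z": 0,"yaw": 0},
])

```text
t: 5.42
position: [0.5588, 0.2367, 0.0222]
eef_rot: [0.486, 0.514, -0.483, 0.516]
ft_force: [5.7, -0.2, 2.1]
opening: 0.0302
```

>>> drive_tool([
  {"x": 0,"y": -2,"z": 0,"yaw": 0},
  {"x": 0,"y": -1,"z": 0,"yaw": 0},
  {"x": 0,"y": 0,"z": 0,"yaw": 0},
])

```text
t: 5.67
position: [0.5559, 0.2365, 0.0222]
eef_rot: [0.486, 0.514, -0.483, 0.516]
ft_force: [5.7, 0.5, 3.2]
opening: 0.0302
```

>>> drive_tool([
  {"x": 0,"y": -1.5,"z": 0,"yaw": 0},
  {"x": 0,"y": -1.5,"z": 0,"yaw": 0},
  {"x": 0,"y": 0,"z": 0,"yaw": 0},
])

```text
t: 5.92
position: [0.5535, 0.2364, 0.0223]
eef_rot: [0.486, 0.514, -0.483, 0.516]
ft_force: [6.5, 0.0, 1.3]
opening: 0.0299
```

>>> drive_tool([
  {"x": 0,"y": -1.5,"z": 0,"yaw": 0},
  {"x": 0,"y": -1,"z": 0,"yaw": 0},
  {"x": 0,"y": 0,"z": 0,"yaw": 0},
])

```text
t: 6.17
position: [0.5532, 0.2363, 0.0229]
eef_rot: [0.487, 0.513, -0.482, 0.517]
ft_force: [10.1, 0.5, 0.5]
opening: 0.0299
```

```bash
python3 -c "
from h import *
st();grab('top','t4.png',(180,190,280,290),6)"
```

```text
t 6.17 pos [553.2 236.3  22.9] F [10.1  0.5  0.5] open 29.9
[[0.009, 0.998, 0.061], [0.001, 0.061, -0.998], [-1.0, 0.009, -0.001]] q [ 2.190e-01  5.510e-01  1.651e+00 -1.000e-03  9.300e-01  1.729e+00]
```

View pics/t4.png

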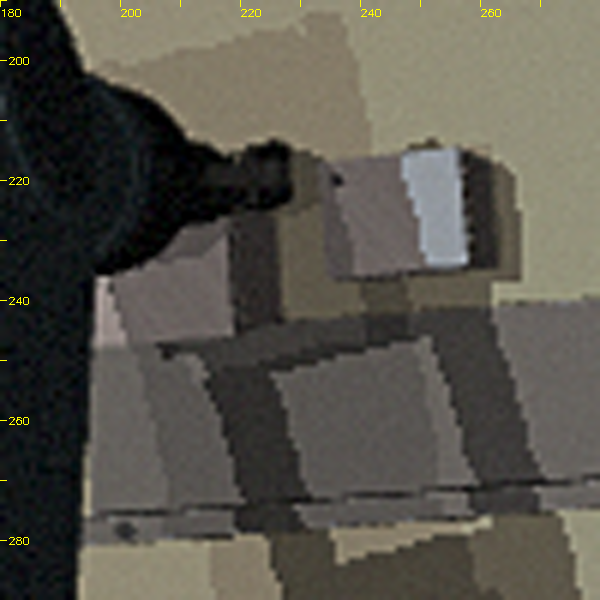

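>>> drive_tool([
  {"x": 0,"y": 8,"z": 0,"yaw": 0},
  {"x": -25,"y": 0,"z": 0,"yaw": 0},
  {"x": -17,"y": 0,"z": 0,"yaw": 0},
  {"x": 0,"y": -4,"z": 0,"yaw": 0},
  {"x": 0,"y": -5,"z": 0,"yaw": 0},
  {"x": 0,"y": -5,"z": 0,"yaw": 0},
  {"x": 0,"y": -5,"z": 0,"yaw": 0},
  {"x": 0,"y": 0,"z": 0,"yaw": 0},
])

```text
t: 6.88
position: [0.5408, 0.2359, 0.0653]
eef_rot: [0.487, 0.513, -0.482, 0.517]
ft_force: [8.1, 0.2, 8.8]
opening: 0.0301
```

```bash
python3 -c "
from h import *
st();grab('top','t5.png',(180,190,280,290),6);grab('side','s5.png',(270,210,370,330),5)"
```

```text
t 6.88 pos [540.8 235.9  65.3] F [8.1 0.2 8.8] open 30.1
[[0.009, 0.998, 0.061], [0.002, 0.061, -0.998], [-1.0, 0.009, -0.001]] q [ 0.223  0.48   1.648 -0.     1.005  1.733]
```

View pics/s5.png

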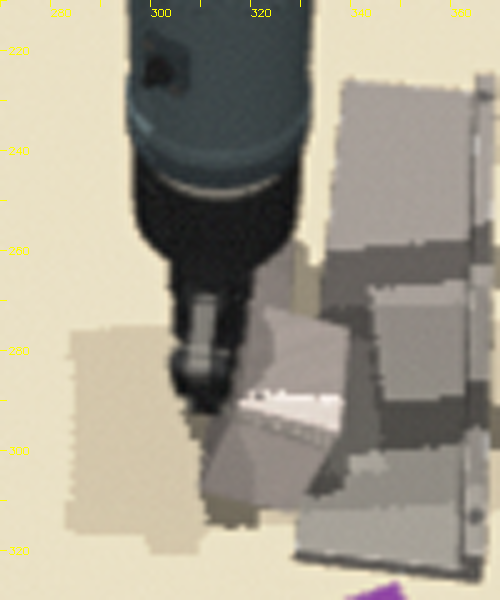

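>>> drive_tool([
  {"x": 0,"y": -5,"z": 0,"yaw": 0},
  {"x": 0,"y": -5,"z": 0,"yaw": 0},
  {"x": 0,"y": -5,"z": 0,"yaw": 0},
  {"x": 0,"y": -5,"z": 0,"yaw": 0},
  {"x": 0,"y": 0,"z": 0,"yaw": 0},
])

```text
t: 7.4
position: [0.5206, 0.2348, 0.0662]
eef_rot: [0.487, 0.513, -0.482, 0.517]
ft_force: [5.9, 0.1, 19.4]
opening: 0.0299
```

>>> drive_tool([
  {"x": 0,"y": -4,"z": 0,"yaw": 0},
  {"x": 0,"y": -4,"z": 0,"yaw": 0},
  {"x": 0,"y": -4,"z": 0,"yaw": 0},
  {"x": 0,"y": 0,"z": 0,"yaw": 0},
])

```text
t: 7.73
position: [0.5076, 0.2341, 0.0662]
eef_rot: [0.486, 0.514, -0.483, 0.516]
ft_force: [1.6, -0.3, 22.6]
opening: 0.0298
```

>>> drive_tool([
  {"x": 0,"y": -4,"z": 0,"yaw": 0},
  {"x": 0,"y": -4,"z": 0,"yaw": 0},
  {"x": 0,"y": -4,"z": 0,"yaw": 0},
  {"x": 0,"y": 0,"z": 0,"yaw": 0},
  {"x": 0,"y": 0,"z": 0,"yaw": 0},
])

```text
t: 8.15
position: [0.4928, 0.2332, 0.0657]
eef_rot: [0.485, 0.515, -0.484, 0.515]
ft_force: [-5.5, 0.3, 29.0]
opening: 0.0299
```

```bash
python3 -c "
from h import *
st();grab('side','s6.png',(270,210,370,330),5)"
```

```text
t 8.15 pos [492.8 233.2  65.7] F [-5.5  0.3 29. ] open 29.9
[[0.0, 0.998, 0.061], [0.001, 0.061, -0.998], [-1.0, 0.0, -0.001]] q [2.370e-01 4.170e-01 1.755e+00 1.000e-03 9.690e-01 1.746e+00]
```

View pics/s6.png

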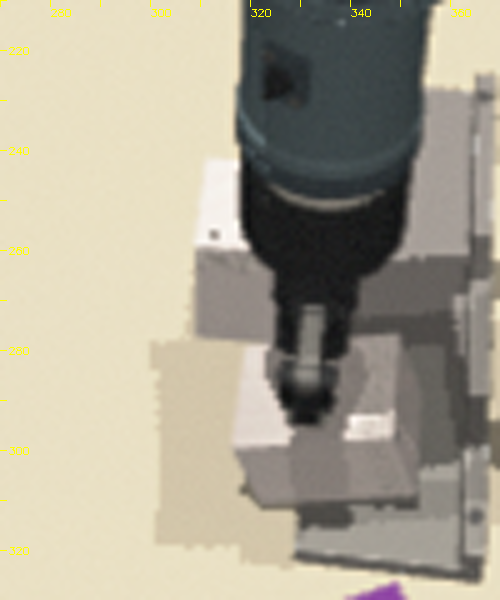

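>>> drive_tool([
  {"x": -6,"y": 0,"z": 0,"yaw": 0},
  {"x": -20,"y": 0,"z": 0,"yaw": 0},
  {"x": -30,"y": 0,"z": 0,"yaw": 0},
  {"x": -30,"y": 0,"z": 0,"yaw": 0},
  {"x": 0,"y": 36,"z": 0,"yaw": 0},
  {"x": 0,"y": 36,"z": 10,"yaw": 0},
  {"x": 0,"y": 30,"z": 10,"yaw": 0},
  {"x": 0,"y": 0,"z": 0,"yaw": 0},
])

```text
t: 8.87
position: [0.6002, 0.2168, 0.1471]
eef_rot: [0.485, 0.514, -0.485, 0.515]
ft_force: [0.9, -0.3, 0.8]
opening: 0.0298
```

```bash
python3 -c "
from h import *
st();grab('side','s7.png',(270,210,370,330),5);grab('top','t7.png',(180,190,280,290),6)"
```

```text
t 8.87 pos [600.2 216.8 147.1] F [ 0.9 -0.3  0.8] open 29.8
[[-0.0, 0.998, 0.059], [-0.001, 0.059, -0.998], [-1.0, -0.0, 0.001]] q [ 1.730e-01  4.770e-01  1.424e+00 -1.000e-03  1.241e+00  1.685e+00]
```

View pics/s7.png

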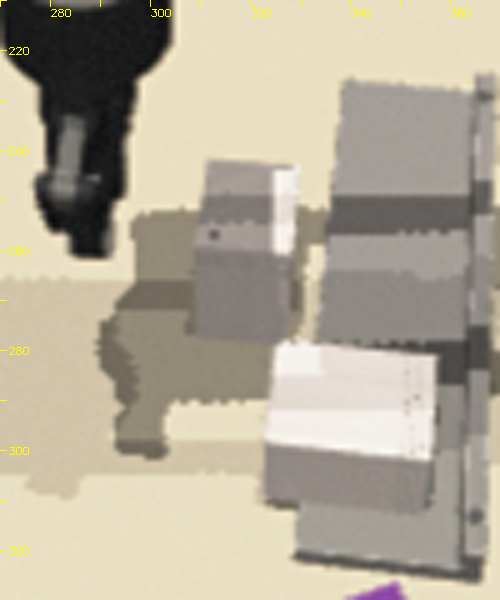

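View pics/t7.png

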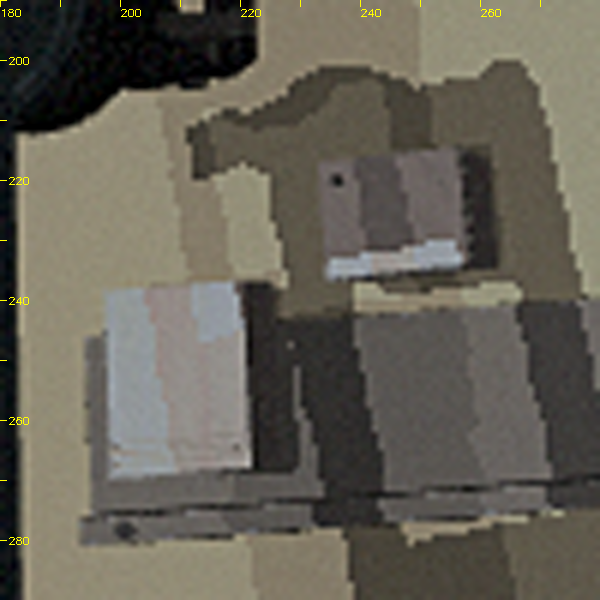

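>>> drive_tool([
  {"x": 0,"y": 5,"z": 26,"yaw": 0},
  {"x": 0,"y": 0,"z": 26,"yaw": 0},
  {"x": 0,"y": 0,"z": 25,"yaw": 0},
  {"x": 30,"y": 0,"z": 0,"yaw": 0},
  {"x": 30,"y": 0,"z": 0,"yaw": 0},
  {"x": 30,"y": 0,"z": 0,"yaw": 0},
  {"x": 33,"y": 0,"z": 0,"yaw": 0},
  {"x": 0,"y": 0,"z": 0,"yaw": 0},
])

```text
t: 9.63
position: [0.5985, 0.1426, 0.0189]
eef_rot: [0.48, 0.519, -0.488, 0.511]
ft_force: [-1.5, -0.4, -0.7]
opening: 0.03
```

>>> drive_tool([
  {"x": 0,"y": -8,"z": 0,"yaw": 0},
  {"x": 0,"y": -8,"z": 0,"yaw": 0},
  {"x": 0,"y": -5,"z": 0,"yaw": 0},
  {"x": 0,"y": -5,"z": 0,"yaw": 0},
  {"x": 0,"y": -5,"z": 0,"yaw": 0},
  {"x": 0,"y": -5,"z": 0,"yaw": 0},
  {"x": 0,"y": 0,"z": 0,"yaw": 0},
  {"x": 0,"y": 0,"z": 0,"yaw": 0},
])

```text
t: 10.3
position: [0.5717, 0.1402, 0.0275]
eef_rot: [0.485, 0.514, -0.484, 0.516]
ft_force: [3.5, 0.6, 2.1]
opening: 0.0301
```

```bash
python3 -c "
from h import *
st();grab('top','t8.png',(180,190,280,290),6)"
```

```text
t 10.30 pos [571.7 140.2  27.5] F [3.5 0.6 2.1] open 30.1
[[0.003, 0.998, 0.061], [0.0, 0.061, -0.998], [-1.0, 0.003, -0.0]] q [0.051 0.529 1.677 0.    0.932 1.561]
```

View pics/t8.png

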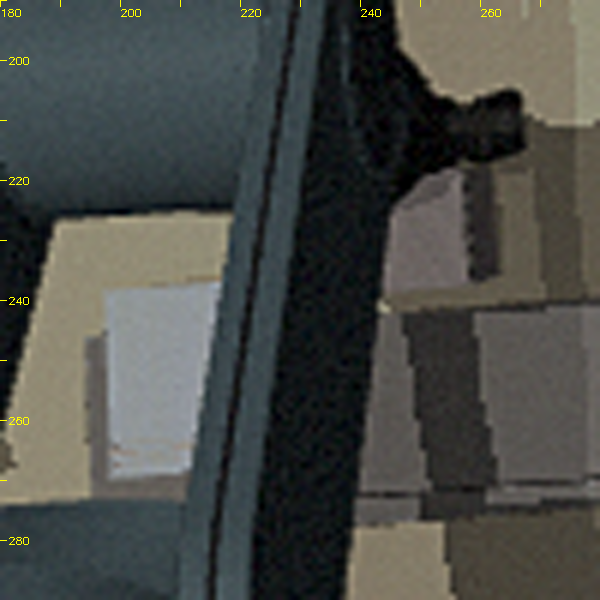

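>>> drive_tool([
  {"x": 0,"y": -3,"z": 0,"yaw": 0},
  {"x": 0,"y": -3,"z": 0,"yaw": 0},
  {"x": 0,"y": -2,"z": 0,"yaw": 0},
  {"x": 0,"y": 0,"z": 0,"yaw": 0},
])

```text
t: 10.68
position: [0.5643, 0.1397, 0.0271]
eef_rot: [0.485, 0.514, -0.484, 0.516]
ft_force: [4.8, 0.2, 2.6]
opening: 0.0298
```

>>> drive_tool([
  {"x": 0,"y": -2,"z": 0,"yaw": 0},
  {"x": 0,"y": -2,"z": 0,"yaw": 0},
  {"x": 0,"y": -1,"z": 0,"yaw": 0},
  {"x": 0,"y": 0,"z": 0,"yaw": 0},
])

```text
t: 11.02
position: [0.5594, 0.1394, 0.0271]
eef_rot: [0.485, 0.514, -0.484, 0.516]
ft_force: [5.6, 0.9, 3.1]
opening: 0.0299
```

>>> drive_tool([
  {"x": 0,"y": -1.5,"z": 0,"yaw": 0},
  {"x": 0,"y": -1.5,"z": 0,"yaw": 0},
  {"x": 0,"y": 0,"z": 0,"yaw": 0},
])

```text
t: 11.27
position: [0.5586, 0.1392, 0.0276]
eef_rot: [0.487, 0.513, -0.483, 0.517]
ft_force: [9.4, -0.1, 1.5]
opening: 0.0304
```

Stalled against the step at x=0.5586, as predicted. I'll raise the fingers and tip the block.

>>> drive_tool([
  {"x": 0,"y": 8,"z": 0,"yaw": 0},
  {"x": -22,"y": 0,"z": 0,"yaw": 0},
  {"x": -16,"y": 0,"z": 0,"yaw": 0},
  {"x": 0,"y": -4,"z": 0,"yaw": 0},
  {"x": 0,"y": -5,"z": 0,"yaw": 0},
  {"x": 0,"y": -5,"z": 0,"yaw": 0},
  {"x": 0,"y": -5,"z": 0,"yaw": 0},
  {"x": 0,"y": -5,"z": 0,"yaw": 0},
])

```text
t: 11.93
position: [0.5429, 0.1383, 0.0662]
eef_rot: [0.487, 0.512, -0.482, 0.517]
ft_force: [10.3, 1.1, 13.5]
opening: 0.0302
```

>>> drive_tool([
  {"x": 0,"y": -5,"z": 0,"yaw": 0},
  {"x": 0,"y": -5,"z": 0,"yaw": 0},
  {"x": 0,"y": -5,"z": 0,"yaw": 0},
  {"x": 0,"y": -4,"z": 0,"yaw": 0},
  {"x": 0,"y": -4,"z": 0,"yaw": 0},
  {"x": 0,"y": -4,"z": 0,"yaw": 0},
  {"x": 0,"y": 0,"z": 0,"yaw": 0},
])

```text
t: 12.52
position: [0.5157, 0.1368, 0.0684]
eef_rot: [0.487, 0.512, -0.482, 0.518]
ft_force: [1.3, 0.2, 33.3]
opening: 0.0298
```

>>> drive_tool([
  {"x": 0,"y": -4,"z": 0,"yaw": 0},
  {"x": 0,"y": -4,"z": 0,"yaw": 0},
  {"x": 0,"y": 0,"z": 0,"yaw": 0},
])

```text
t: 12.77
position: [0.5066, 0.1363, 0.0686]
eef_rot: [0.487, 0.513, -0.482, 0.517]
ft_force: [-1.5, 0.1, 35.8]
opening: 0.0299
```

>>> drive_tool([
  {"x": -3,"y": -2,"z": 0,"yaw": 0},
  {"x": -3,"y": -3,"z": 0,"yaw": 0},
  {"x": 0,"y": 0,"z": 0,"yaw": 0},
])

```text
t: 13.02
position: [0.4961, 0.1358, 0.0693]
eef_rot: [0.483, 0.516, -0.485, 0.514]
ft_force: [0.0, -0.6, -0.1]
opening: 0.0302
```

```bash
python3 -c "
from h import *
st();grab('side','s9.png',(270,210,370,330),5)"
```

```text
t 13.02 pos [496.1 135.8  69.3] F [ 0.  -0.6 -0.1] open 30.2
[[-0.004, 0.998, 0.061], [-0.0, 0.061, -0.998], [-1.0, -0.004, -0.0]] q [0.05  0.368 1.824 0.    0.954 1.56 ]
```

View pics/s9.png

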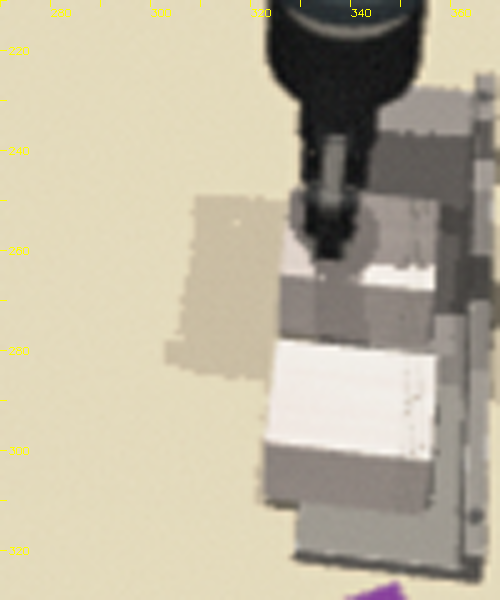

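>>> drive_tool([
  {"x": -35,"y": 0,"z": 0,"yaw": 0},
  {"x": -35,"y": 0,"z": 0,"yaw": 0},
  {"x": -35,"y": 0,"z": 0,"yaw": 0},
  {"x": -25,"y": 0,"z": 20,"yaw": 0},
  {"x": 0,"y": -14,"z": 33,"yaw": 0},
  {"x": 0,"y": -14,"z": 33,"yaw": 0},
  {"x": 0,"y": -14,"z": 33,"yaw": 0},
  {"x": 0,"y": -14,"z": 33,"yaw": 0},
], grip=0.8)

```text
t: 13.73
position: [0.4502, -0.0201, 0.1989]
eef_rot: [0.484, 0.516, -0.485, 0.514]
ft_force: [0.9, -0.5, -0.1]
opening: 0.0683
```

>>> drive_tool([
  {"x": 0,"y": -14,"z": 33,"yaw": 0},
  {"x": 0,"y": -14,"z": 33,"yaw": 0},
  {"x": 0,"y": -14,"z": 33,"yaw": 0},
  {"x": 0,"y": -14,"z": 33,"yaw": 0},
  {"x": 0,"y": -14,"z": 33,"yaw": 0},
  {"x": 0,"y": -14,"z": 33,"yaw": 0},
  {"x": 0,"y": -14,"z": 33,"yaw": 0},
  {"x": 0,"y": -14,"z": 33,"yaw": 0},
])

```text
t: 14.4
position: [0.3547, -0.2903, 0.1988]
eef_rot: [0.485, 0.516, -0.484, 0.514]
ft_force: [0.9, 0.2, 0.7]
opening: 0.0685
```

```bash
python3 -c "
from h import *
st();grab('side','s10.png',(290,220,390,340),6);grab('top','t10.png',(180,200,330,290),5)
crop('top','t10g.png',(360,195,430,275),7);crop('side','s10g.png',(315,155,385,205),8)"
```

```text
t 14.40 pos [ 354.7 -290.3  198.8] F [0.9 0.2 0.7] open 68.5
[[-0.002, 0.998, 0.061], [0.003, 0.061, -0.998], [-1.0, -0.002, -0.003]] q [-0.93   0.122  1.79   0.     1.233  0.58 ]
```

View pics/s10.png

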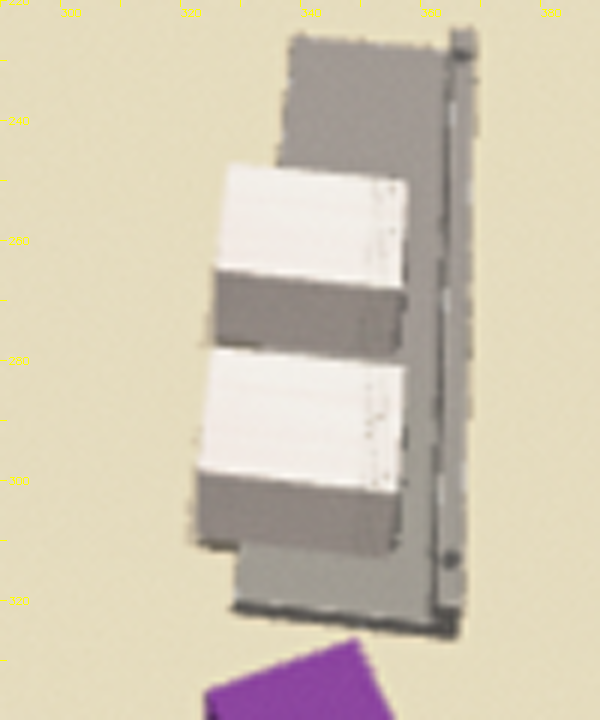

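View pics/t10.png

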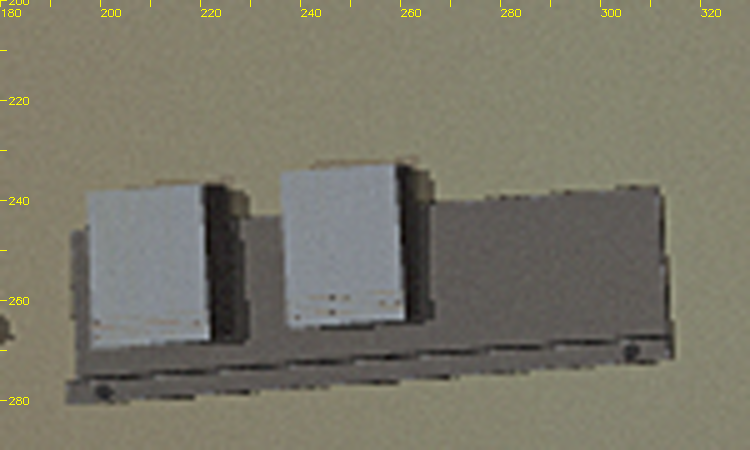

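View pics/t10g.png

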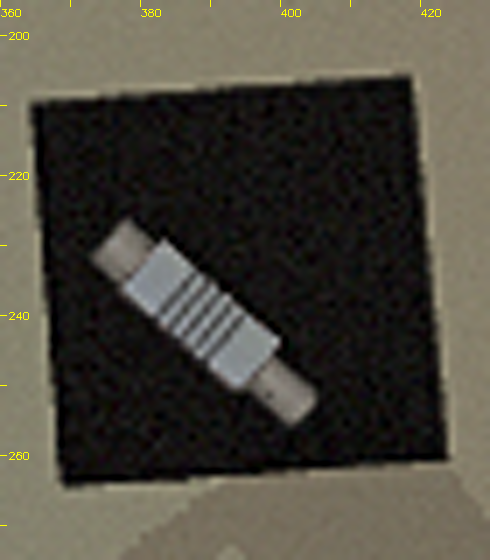

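View pics/s10g.png

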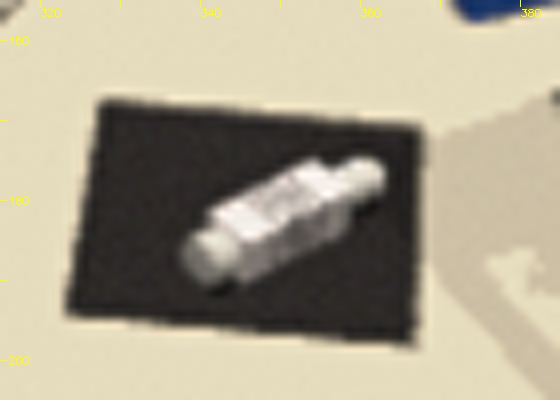

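```bash
cat >> h.py <<'E'
def poly(n,box,lo,z,hi=256,chan=None,s=6):
    im=np.load("pics/last_%s.npy"%n);l,t,r,b=box
    c=cv2.cvtColor(im[t:b,l:r],cv2.COLOR_BGR2GRAY)
    c=cv2.resize(c,None,fx=s,fy=s,interpolation=cv2.INTER_CUBIC)
    m=((c>lo)&(c<hi)).astype(np.uint8)
    m=cv2.morphologyEx(m,cv2.MORPH_CLOSE,np.ones((13,13)))
    m=cv2.morphologyEx(m,cv2.MORPH_OPEN,np.ones((13,13)))
    cs,_=cv2.findContours(m,cv2.RETR_EXTERNAL,cv2.CHAIN_APPROX_NONE)
    k=max(cs,key=cv2.contourArea)[:,0,:].astype(float)
    uv=(k+.5)/s-.5+np.array([l,t])
    W=np.array([p2w(n,u,v,z)[:2] for u,v in uv])
    rc=cv2.minAreaRect((W*1000).astype(np.float32))
    return rc
E
python3 - <<'E'
from h import *
for n,bs,lo in (("top",[(190,225,222,275),(230,220,262,272)],125),("side",[(316,270,362,305),(320,240,362,270)],190)):
    for b in bs:
        for L in (lo-10,lo,lo+10): print(n,b,L,poly(n,b,L,.062))
for L in (100,120,140): print("gauge",poly("top",(366,215,415,260),L,.026))
for lim in (60,):print("mat",poly("top",(350,195,440,275),-1,.004,hi=45), poly("side",(310,150,385,205),-1,.004,hi=70))
im=np.load("pics/last_top.npy");g=cv2.cvtColor(im,cv2.COLOR_BGR2GRAY);print(g[250,195:225],g[225,200:206])
im=np.load("pics/last_side.npy");g=cv2.cvtColor(im,cv2.COLOR_BGR2GRAY);print(g[285,316:362])
E
```

```text
top (190, 225, 222, 275) 115 ((483.4618835449219, 241.2420196533203), (127.84770202636719, 82.80608367919922), 0.7057490944862366)
top (190, 225, 222, 275) 125 ((483.4675598144531, 241.24209594726562), (127.83635711669922, 82.80608367919922), 0.7057490944862366)Traceback (most recent call last):
  File "<stdin>", line 4, in <module>
  File "h.py", line 61, in poly
    W=np.array([p2w(n,u,v,z)[:2] for u,v in uv])
                ~~~^^^^^^^^^
  File "h.py", line 6, in p2w
    K,R,t=cam(n);d=R.T@np.linalg.solve(K,[u,v,1]);o=-R.T@t
          ~~~^^^
  File "h.py", line 4, in cam
    c=robot.camera_info(n);return np.array(c["intrinsics"]),np.array(c["R"]),np.array(c["t"])
ValueError: time passes only in moves, steps and waits
```

```bash
cat >> h.py <<'E'
_cam=cam;_C={}
import os
def cam(n):
    if n not in _C:
        f="cam_%s.npz"%n
        if not os.path.exists(f):
            K,R,t=_cam(n);np.savez(f,K=K,R=R,t=t)
        d=np.load(f);_C[n]=(d["K"],d["R"],d["t"])
    return _C[n]
E
python3 - <<'E'
from h import *
im=np.load("pics/last_top.npy");g=cv2.cvtColor(im,cv2.COLOR_BGR2GRAY);print(g[250,185:235],g[225,200:206],im[250,205],im[225,203],im[250,194])
im=np.load("pics/last_side.npy");g=cv2.cvtColor(im,cv2.COLOR_BGR2GRAY);print(g[285,316:362],im[285,335])
try: cam("top");cam("side")
except Exception as e: print(e)
E
```

```text
[125 132 126 127 127 126 125 128 130 108  87  84 102 147 140 137 136 133
 136 138 133 136 137 130 141 138 134 139 138 137 140 138 134 138 138 148
  24  30  38  38  33  37  52  55  99  91  89  88  86  92] [129 123 129 128 126 122] [134 134 130] [111 128 133] [104 108 111]
[219 218 218 219 219 218 219 221 228 237 239 238 238 238 236 237 238 237
 237 237 237 237 236 237 236 236 237 237 238 238 238 238 238 237 236 231
 237 234 233 238 231 179 156 157 156 155] [230 236 242]
```

```bash
sed -i 's/c=cv2.cvtColor(im\[t:b,l:r\],cv2.COLOR_BGR2GRAY)/c=im[t:b,l:r,0].copy()/' h.py
python3 - <<'E'
from h import *
f=lambda r:[np.round(x,1) for x in r]
it=np.load("pics/last_top.npy");print(it[250,190:226,0],it[228:246,210,0]);i=np.load("pics/last_side.npy");print(i[285,312:362,0])
for n,bs,los in (("top",[(190,225,222,275),(230,220,262,272)],(115,122)),("side",[(316,270,362,305),(320,240,362,270)],(205,215,225))):
    for b in bs:
        for L in los:
          try: print(n,b[0],L,f(poly(n,b,L,.062)))
          except Exception as e: print(e)
for L in (80,100,): print("gauge",f(poly("top",(366,215,415,260),L,.026)))
print("mat",f(poly("top",(350,195,440,275),-1,.004,hi=45)), f(poly("side",(310,150,385,205),-1,.004,hi=90)))
E
```

```text
[106 105 110 111 104  84  76 102 153 145 140 138 132 143 144 134 139 142
 136 145 143 141 148 139 142 145 144 142 145 145 156  15  29  36  39  33] [111 108 111 109 109 109 104 106 106 114 143 141 140 143 140 138 141 143]
[191 191 192 189 191 189 188 191 189 189 190 194 213 231 232 232 232 230
 229 230 230 230 230 230 230 229 229 230 229 228 230 231 230 232 231 231
 231 230 229 223 230 225 225 232 224 168 146 148 147 148]
top 190 115 [array([474.3, 231.3]), array([81.3, 62.1]), np.float64(3.9)]
top 190 122 [array([474.1, 231. ]), array([80.4, 61.6]), np.float64(3.8)]
top 230 115 [array([483. , 132.3]), array([80.7, 61.1]), np.float64(3.2)]
top 230 122 [array([483.1, 131.9]), array([80.2, 60.2]), np.float64(3.8)]
side 316 205 [array([473.2, 233.1]), array([80.7, 60. ]), np.float64(4.1)]
side 316 215 [array([472.9, 233.2]), array([79.4, 59. ]), np.float64(4.2)]
side 316 225 [array([472.7, 233.2]), array([78.3, 57.6]), np.float64(3.4)]
side 320 205 [array([482.4, 132.6]), array([81. , 60.9]), np.float64(3.0)]
side 320 215 [array([482.1, 132.7]), array([79.1, 59.2]), np.float64(3.5)]
side 320 225 [array([481.9, 133. ]), array([77. , 57.7]), np.float64(4.1)]
gauge [array([ 497.4, -238.8]), array([98.8, 26.2]), np.float64(48.0)]
gauge [array([ 497.6, -238.8]), array([97.7, 25.2]), np.float64(47.3)]
mat [array([ 513.8, -254. ]), array([150.3, 150.4]), np.float64(3.0)] [array([ 512.8, -249. ]), array([147.9, 150.1]), np.float64(3.2)]
```

>>> drive_tool([
  {"x": 0,"y": 0,"z": 0,"yaw": -0.1},
  {"x": 0,"y": 0,"z": 0,"yaw": -0.1},
  {"x": 0,"y": 0,"z": 0,"yaw": -0.1},
  {"x": 0,"y": 0,"z": 0,"yaw": -0.1},
  {"x": 0,"y": 0,"z": 0,"yaw": -0.1},
  {"x": 0,"y": 0,"z": 0,"yaw": -0.1},
  {"x": 0,"y": 0,"z": 0,"yaw": -0.1},
  {"x": 0,"y": 0,"z": 0,"yaw": -0.064},
])

```text
t: 15.17
position: [0.356, -0.2881, 0.1988]
eef_rot: [0.257, 0.66, -0.255, 0.658]
ft_force: [0.2, 0.6, -0.1]
opening: 0.0684
```

```bash
python3 -c "
from h import *
go(499.5,-236,60,-42.7)"
```

```text
t 15.17 pos [ 356.  -288.1  198.8] F [ 0.2  0.6 -0.1] open 68.4
[[-0.002, 0.674, 0.738], [0.003, 0.738, -0.674], [-1.0, 0.001, -0.004]] q [-0.925  0.121  1.791  0.     1.233 -0.185]
need world turn -0.3 deg -> tool yaw rad 0.0051 ; q6 now -0.18
need world turn 179.7 deg -> tool yaw rad -3.1365 ; q6 now -0.18
world delta [ 143.5   52.1 -138.8] tool delta now [138.7 135.1  71.4] jaw ang -42.4
```

>>> drive_tool([
  {"x": 0,"y": 34,"z": 18,"yaw": 0},
  {"x": 0,"y": 34,"z": 18,"yaw": 0},
  {"x": 0,"y": 34,"z": 18,"yaw": 0},
  {"x": 0,"y": 33,"z": 17,"yaw": 0},
  {"x": 35,"y": 0,"z": 0,"yaw": 0},
  {"x": 35,"y": 0,"z": 0,"yaw": 0},
  {"x": 34,"y": 0,"z": 0,"yaw": 0},
  {"x": 35,"y": 0,"z": 0,"yaw": 0},
])

```text
t: 15.83
position: [0.4995, -0.2366, 0.0587]
eef_rot: [0.257, 0.66, -0.257, 0.658]
ft_force: [1.2, -1.1, 0.3]
opening: 0.0681
```

```bash
python3 -c "
from h import *
go(499.5,-236,7,-42.7);grab('side','s11g.png',(300,140,400,215),6);grab('top','t11.png',(340,180,440,280),6)"
```

```text
t 15.83 pos [ 499.5 -236.6   58.7] F [ 1.2 -1.1  0.3] open 68.1
[[-0.002, 0.677, 0.736], [0.002, 0.736, -0.677], [-1.0, -0.0, -0.003]] q [-0.644  0.439  1.739  0.     0.966  0.1  ]
need world turn -0.1 deg -> tool yaw rad 0.0010 ; q6 now 0.10
need world turn 179.9 deg -> tool yaw rad -3.1406 ; q6 now 0.10
world delta [  0.    0.6 -51.7] tool delta now [51.7  0.4 -0.2] jaw ang -42.6
```

View pics/s11g.png

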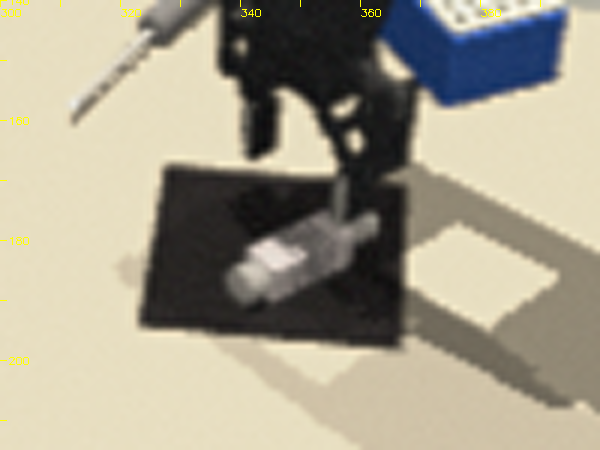

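>>> drive_tool([
  {"x": 20,"y": 0,"z": 0,"yaw": 0},
  {"x": 18,"y": 0,"z": 0,"yaw": 0},
  {"x": 13,"y": 0,"z": 0,"yaw": 0},
  {"x": 0,"y": 0,"z": 0,"yaw": 0},
  {"x": 0,"y": 0,"z": 0,"yaw": 0},
])

```text
t: 16.35
position: [0.5002, -0.2384, 0.011]
eef_rot: [0.258, 0.659, -0.257, 0.658]
ft_force: [0.7, -0.8, -0.3]
opening: 0.0684
```

>>> drive_tool([
  {"x": 0,"y": 0,"z": 0,"yaw": 0},
  {"x": 0,"y": 0,"z": 0,"yaw": 0},
  {"x": 0,"y": 0,"z": 0,"yaw": 0},
  {"x": 0,"y": 0,"z": 0,"yaw": 0},
  {"x": 0,"y": 0,"z": 0,"yaw": 0},
  {"x": 0,"y": 0,"z": 0,"yaw": 0},
], grip=0.0, grip_force=70)

```text
t: 16.85
position: [0.5005, -0.2389, 0.0117]
eef_rot: [0.257, 0.658, -0.258, 0.659]
ft_force: [-0.5, 1.6, 7.6]
opening: 0.0243
```

```bash
python3 -c "
from h import *
st();grab('side','s12g.png',(300,140,400,215),6);grab('top','t12.png',(340,180,440,280),6)"
```

```text
t 16.85 pos [ 500.5 -238.9   11.7] F [-0.5  1.6  7.6] open 24.3
[[0.001, 0.678, 0.735], [-0.001, 0.735, -0.678], [-1.0, 0.0, 0.001]] q [-0.646  0.506  1.774  0.     0.86   0.099]
```

View pics/s12g.png

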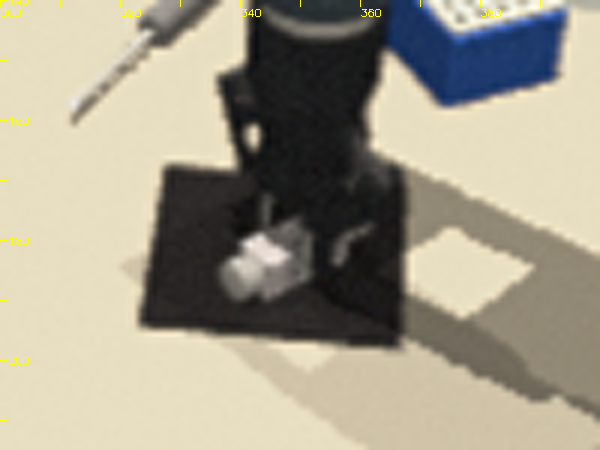

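>>> drive_tool([
  {"x": -10,"y": 0,"z": 0,"yaw": 0},
  {"x": -30,"y": 0,"z": 0,"yaw": 0},
  {"x": -35,"y": 0,"z": 0,"yaw": 0},
  {"x": -35,"y": 0,"z": 0,"yaw": 0},
  {"x": -35,"y": 0,"z": 0,"yaw": 0},
  {"x": 0,"y": 0,"z": 0,"yaw": 0.1},
  {"x": 0,"y": 0,"z": 0,"yaw": 0.1},
  {"x": 0,"y": 0,"z": 0,"yaw": 0.1},
], grip_force=100)

```text
t: 17.62
position: [0.5003, -0.2388, 0.1571]
eef_rot: [0.355, 0.611, -0.355, 0.613]
ft_force: [-0.0, 0.6, -2.1]
opening: 0.0239
```

>>> drive_tool([
  {"x": 0,"y": 0,"z": 0,"yaw": 0.1},
  {"x": 0,"y": 0,"z": 0,"yaw": 0.1},
  {"x": 0,"y": 0,"z": 0,"yaw": 0.1},
  {"x": 0,"y": 0,"z": 0,"yaw": 0.1},
  {"x": 0,"y": 0,"z": 0,"yaw": 0.061},
  {"x": 0,"y": 0,"z": 0,"yaw": 0},
])

```text
t: 18.12
position: [0.4999, -0.2386, 0.1558]
eef_rot: [0.484, 0.515, -0.484, 0.515]
ft_force: [0.4, -0.2, -2.3]
opening: 0.0239
```

```bash
python3 -c "
from h import *
go(608,241,160,-86.2);grab('side','s13g.png',(280,100,400,215),6);grab('top','t13.png',(340,180,440,280),6)"
```

```text
t 18.12 pos [ 499.9 -238.6  155.8] F [ 0.4 -0.2 -2.3] open 23.9
[[0.0, 0.998, 0.062], [-0.0, 0.062, -0.998], [-1.0, 0.0, 0.0]] q [-0.647  0.327  1.634  0.     1.18   0.862]
need world turn 0.3 deg -> tool yaw rad -0.0044 ; q6 now 0.86
need world turn -179.7 deg -> tool yaw rad 3.1372 ; q6 now 0.86
world delta [108.1 479.6   4.2] tool delta now [  -4.2  137.6 -471.9] jaw ang -86.5
```

View pics/s13g.png

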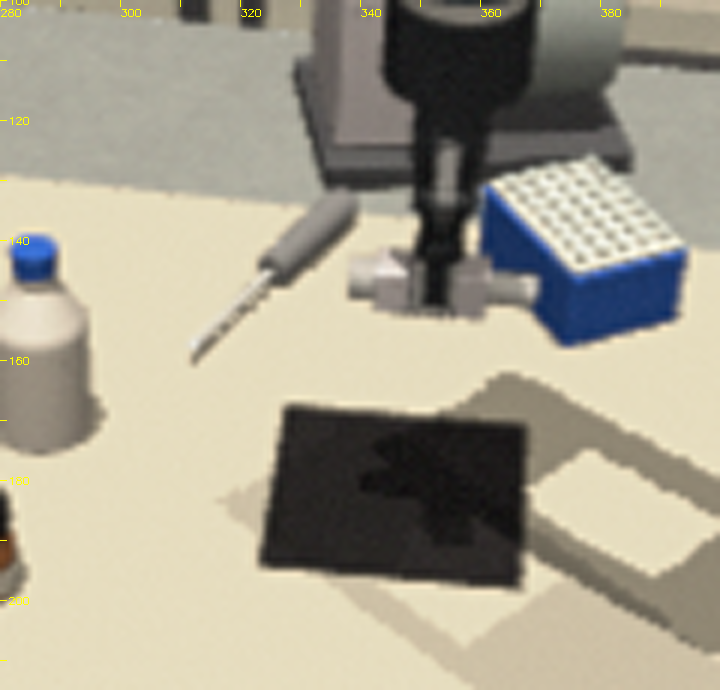

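```bash
python3 -c "
from h import *
crop('top','t13b.png',(360,190,440,270),8);crop('side','s13b.png',(325,130,385,160),12)"
```

```text
(no output)
```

View pics/t13b.png

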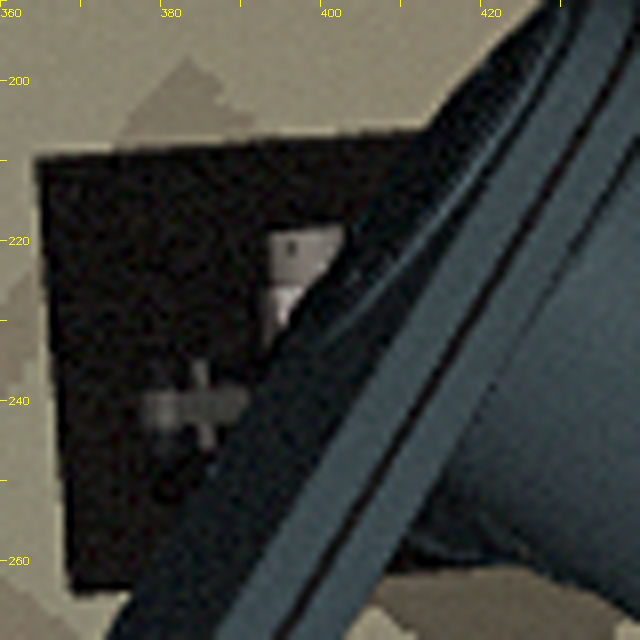

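View pics/s13b.png

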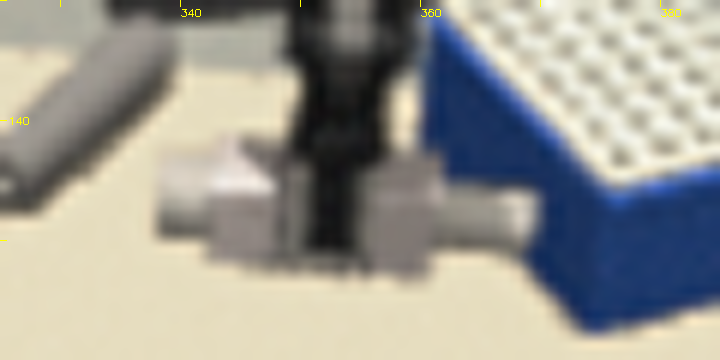

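```bash
cat >> h.py <<'E'
def ray_plane(n,u,v,P0,nrm):
    K,R,t=cam(n);d=R.T@np.linalg.solve(K,[u,v,1]);o=-R.T@t
    return o+d*(np.dot(nrm,P0-o)/np.dot(nrm,d))
def gaugecheck(n,pts):
    o,M=st();P=o["position"]
    for u,v in pts:
        X=ray_plane(n,u,v,P,M[:,2]);print((u,v),np.round(X*1000,1),"tool rel",np.round(M.T@(X-P)*1000,1))
E
python3 -c "
from h import *
print(tri((396,219),(338.2,146.3))*1000, w2p('top',[.5,-.2386,.1558]),w2p('side',[.5,-.2386,.1558]))
gaugecheck('side',[(338.2,146.3),(369.5,148.5)])"
```

```text
[ 546.57796392 -233.10106596  159.83474028] [398.79888276 239.46586974] [352.44568417 147.94992966]
t 18.22 pos [ 500.  -238.6  155.7] F [-0.3 -0.3 -1.8] open 24.0
[[0.0, 0.998, 0.066], [-0.0, 0.066, -0.998], [-1.0, 0.0, 0.0]] q [-0.647  0.327  1.634 -0.     1.18   0.858]
(338.2, 146.3) [ 545.9 -235.6  158.2] tool rel [-2.5 46.  -0. ]
(369.5, 148.5) [ 445.9 -242.2  158.5] tool rel [ -2.8 -54.2   0. ]
```

>>> drive_tool([
  {"x": 0,"y": 10,"z": -34,"yaw": 0},
  {"x": 0,"y": 10,"z": -34,"yaw": 0},
  {"x": 0,"y": 10,"z": -34,"yaw": 0},
  {"x": 0,"y": 10,"z": -34,"yaw": 0},
  {"x": 0,"y": 10,"z": -34,"yaw": 0},
  {"x": 0,"y": 10,"z": -34,"yaw": 0},
  {"x": 0,"y": 10,"z": -34,"yaw": 0},
  {"x": 0,"y": 10,"z": -34,"yaw": 0},
])

```text
t: 18.88
position: [0.5625, 0.0396, 0.1556]
eef_rot: [0.483, 0.516, -0.483, 0.516]
ft_force: [0.6, -1.0, -1.4]
opening: 0.0238
```

>>> drive_tool([
  {"x": 0,"y": 10,"z": -34,"yaw": 0},
  {"x": 0,"y": 10,"z": -34,"yaw": 0},
  {"x": 0,"y": 10,"z": -34,"yaw": 0},
  {"x": 0,"y": 10,"z": -34,"yaw": 0},
  {"x": 0,"y": 10,"z": -34,"yaw": 0},
  {"x": 0,"y": 10,"z": -34,"yaw": 0},
  {"x": 0,"y": 0,"z": 0,"yaw": 0},
  {"x": 0,"y": 0,"z": 0,"yaw": 0},
])

```text
t: 19.55
position: [0.6089, 0.2474, 0.1549]
eef_rot: [0.482, 0.517, -0.483, 0.517]
ft_force: [0.0, -0.8, -1.9]
opening: 0.0238
```

```bash
python3 -c "
from h import *
go(608.5,241,50,-86.2)"
```

```text
t 19.55 pos [608.9 247.4 154.9] F [ 0.  -0.8 -1.9] open 23.8
[[-0.0, 0.998, 0.069], [-0.0, 0.069, -0.998], [-1.0, -0.0, 0.0]] q [ 0.217  0.503  1.361 -0.     1.278  1.718]
need world turn -0.2 deg -> tool yaw rad 0.0030 ; q6 now 1.72
need world turn 179.8 deg -> tool yaw rad -3.1386 ; q6 now 1.72
world delta [  -0.4   -6.4 -104.9] tool delta now [104.9  -0.8   6.3] jaw ang -86.0
```

>>> drive_tool([
  {"x": 30,"y": 0,"z": 3,"yaw": 0},
  {"x": 30,"y": 0,"z": 3,"yaw": 0},
  {"x": 30,"y": 0,"z": 0,"yaw": 0},
  {"x": 20,"y": 0,"z": 0,"yaw": 0},
  {"x": 13,"y": 0,"z": 0,"yaw": 0},
  {"x": 0,"y": 0,"z": 0,"yaw": 0},
  {"x": 0,"y": 0,"z": 0,"yaw": 0},
])

```text
t: 20.13
position: [0.6097, 0.2385, 0.0324]
eef_rot: [0.484, 0.516, -0.484, 0.516]
ft_force: [0.9, 0.3, -1.6]
opening: 0.024
```

```bash
python3 -c "
from h import *
go(608.5,241,31.7,-86.2);grab('side','s14.png',(270,240,370,330),8);grab('top','t14.png',(180,180,260,280),6)"
```

```text
t 20.13 pos [609.7 238.5  32.4] F [ 0.9  0.3 -1.6] open 24.0
[[-0.001, 0.998, 0.064], [-0.0, 0.064, -0.998], [-1.0, -0.001, 0.0]] q [ 0.203  0.62   1.488 -0.     1.034  1.71 ]
need world turn 0.1 deg -> tool yaw rad -0.0026 ; q6 now 1.71
need world turn -179.9 deg -> tool yaw rad 3.1390 ; q6 now 1.71
world delta [-1.2  2.5 -0.7] tool delta now [ 0.7 -1.1 -2.6] jaw ang -86.3
```

View pics/s14.png

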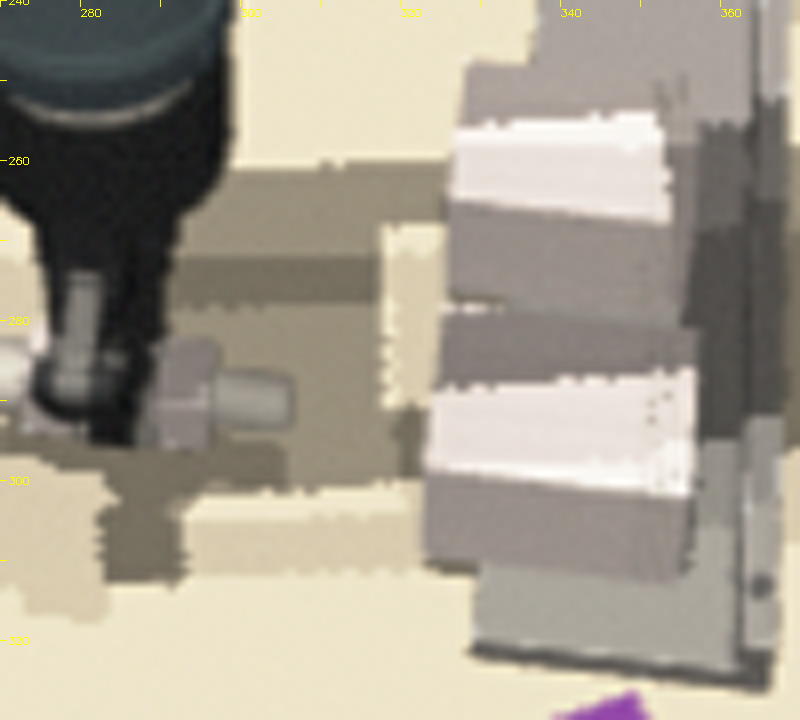

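View pics/t14.png

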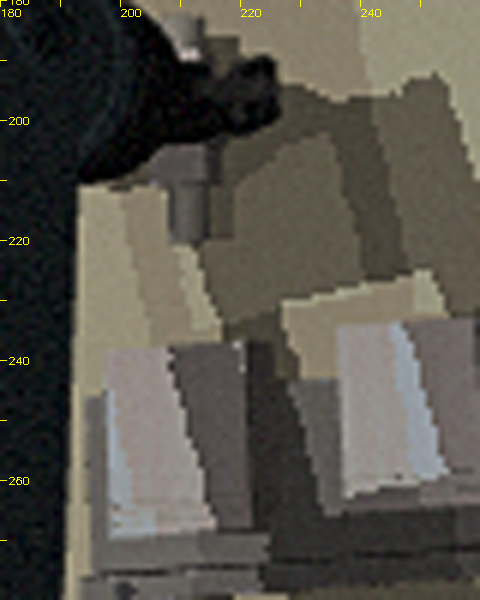

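```bash
python3 - <<'E'
from h import *
crop('top','t14b.png',(195,195,225,235),16);crop('side','s14b.png',(285,275,315,305),16)
# predicted edges of go cylinder given block axis (top cam frame)
c=np.array([.4742,.2311]);c2=np.array([.473,.2331]);a=np.radians(3.8);d=np.array([np.cos(a),np.sin(a)]);n=np.array([-d[1],d[0]])
for nm,c in(("top",c),("side",c2)):
  for L in (80,95,105,135,):
    p=c+d*L/1000
    print(nm,L,w2p(nm,[*p,.037]), "edges" ,[np.round(w2p(nm,X),1).tolist() for X in ([*(p+n*.009),.037],[*(p-n*.009),.037],[*p,.046],[*p,.028])])
E
```

```text
top 80 [210.57352111 222.03645249] edges [[207.2, 222.3], [213.9, 221.8], [209.6, 221.9], [211.6, 222.2]]
top 95 [210.28744746 216.42735979] edges [[206.9, 216.7], [213.7, 216.2], [209.3, 216.2], [211.3, 216.6]]
top 105 [210.09722801 212.69769595] edges [[206.7, 213.0], [213.5, 212.4], [209.1, 212.4], [211.1, 213.0]]
top 135 [209.52893836 201.55514805] edges [[206.2, 201.8], [212.9, 201.3], [208.5, 201.2], [210.5, 201.9]]
side 80 [307.56283526 291.44920341] edges [[307.1, 294.5], [308.0, 288.4], [307.5, 289.4], [307.6, 293.5]]
side 95 [301.66430093 290.82358642] edges [[301.2, 293.9], [302.2, 287.8], [301.6, 288.8], [301.7, 292.8]]
side 105 [297.7406701  290.40743386] edges [[297.2, 293.5], [298.3, 287.4], [297.7, 288.4], [297.8, 292.4]]
side 135 [286.01145551 289.16339669] edges [[285.4, 292.2], [286.6, 286.2], [285.9, 287.1], [286.2, 291.2]]
```

View pics/t14b.png

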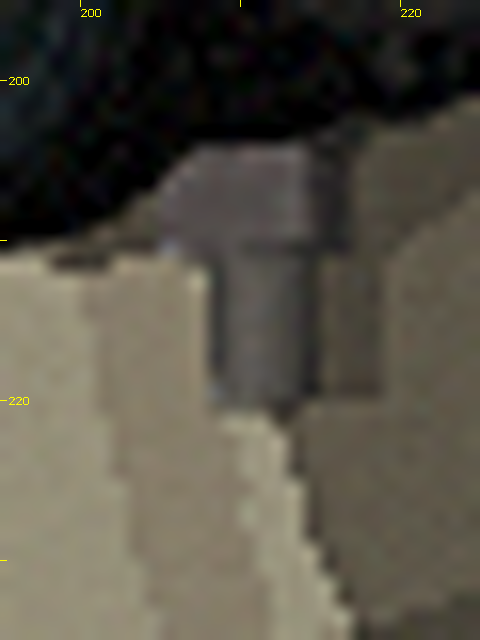

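View pics/s14b.png

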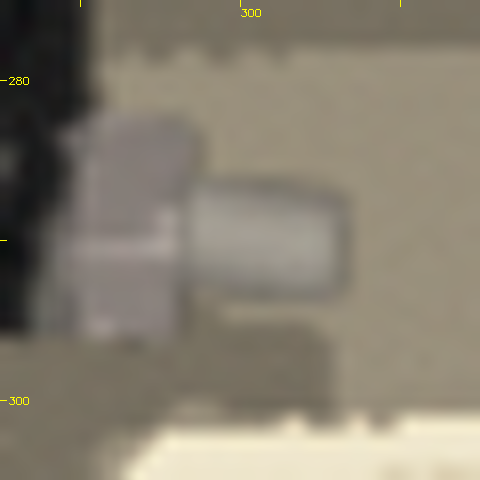

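>>> drive_tool([
  {"x": 1.5,"y": -8,"z": -2,"yaw": 0},
  {"x": 0,"y": -10,"z": 0,"yaw": 0},
  {"x": 0,"y": -10,"z": 0,"yaw": 0},
  {"x": 0,"y": -6,"z": 0,"yaw": 0},
  {"x": 0,"y": 0,"z": 0,"yaw": 0},
  {"x": 0,"y": 0,"z": 0,"yaw": 0},
])

```text
t: 20.73
position: [0.5759, 0.2394, 0.0318]
eef_rot: [0.484, 0.515, -0.483, 0.516]
ft_force: [1.3, -0.1, -1.8]
opening: 0.0237
```

```bash
python3 -c "
from h import *
go(608.5,241,31,-86.2);grab('side','s15.png',(290,270,350,315),12);grab('top','t15.png',(195,205,235,250),14)"
```

```text
t 20.73 pos [575.9 239.4  31.8] F [ 1.3 -0.1 -1.8] open 23.7
[[0.002, 0.998, 0.064], [0.0, 0.064, -0.998], [-1.0, 0.002, -0.0]] q [ 0.215  0.574  1.578 -0.     0.987  1.722]
need world turn 0.1 deg -> tool yaw rad -0.0018 ; q6 now 1.72
need world turn -179.9 deg -> tool yaw rad 3.1398 ; q6 now 1.72
world delta [32.6  1.6 -0.8] tool delta now [ 0.9 32.6  0.5] jaw ang -86.3
```

View pics/s15.png

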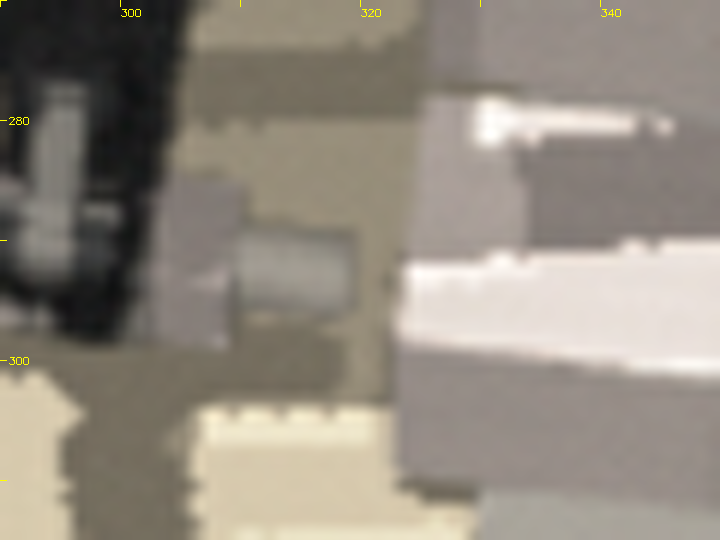

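View pics/t15.png

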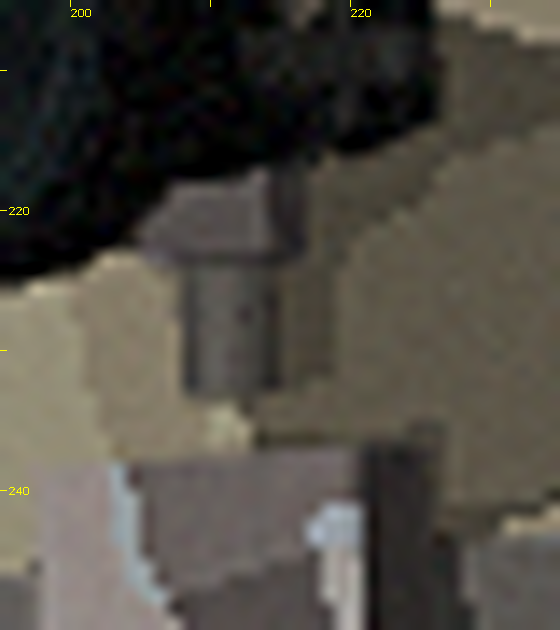

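>>> drive_tool([
  {"x": 0,"y": -3,"z": 0,"yaw": 0},
  {"x": 0,"y": -3,"z": 0,"yaw": 0},
  {"x": 0,"y": -3,"z": 0,"yaw": 0},
  {"x": 0,"y": -3,"z": 0,"yaw": 0},
  {"x": 0,"y": -2,"z": 0,"yaw": 0},
  {"x": 0,"y": 0,"z": 0,"yaw": 0},
])

```text
t: 21.33
position: [0.561, 0.2382, 0.0308]
eef_rot: [0.484, 0.516, -0.484, 0.516]
ft_force: [-1.0, -0.2, -1.4]
opening: 0.0236
```

>>> drive_tool([
  {"x": 0,"y": -3,"z": 0,"yaw": 0},
  {"x": 0,"y": -3,"z": 0,"yaw": 0},
  {"x": 0,"y": -3,"z": 0,"yaw": 0},
  {"x": 0,"y": -3,"z": 0,"yaw": 0},
  {"x": 0,"y": 0,"z": 0,"yaw": 0},
])

```text
t: 21.75
position: [0.5489, 0.2375, 0.0308]
eef_rot: [0.483, 0.516, -0.484, 0.516]
ft_force: [0.3, 1.0, -1.5]
opening: 0.0237
```

>>> drive_tool([
  {"x": 0,"y": -2,"z": 0,"yaw": 0},
  {"x": 0,"y": -2,"z": 0,"yaw": 0},
  {"x": 0,"y": -1,"z": 0,"yaw": 0},
  {"x": 0,"y": 0,"z": 0,"yaw": 0},
])

```text
t: 22.08
position: [0.5445, 0.2372, 0.0308]
eef_rot: [0.484, 0.516, -0.484, 0.516]
ft_force: [-0.8, 0.1, -0.5]
opening: 0.0239
```

>>> drive_tool([
  {"x": 0,"y": -1,"z": 0,"yaw": 0},
  {"x": 0,"y": -1,"z": 0,"yaw": 0},
  {"x": 0,"y": -1,"z": 0,"yaw": 0},
  {"x": 0,"y": 0,"z": 0,"yaw": 0},
])

```text
t: 22.42
position: [0.5416, 0.237, 0.0308]
eef_rot: [0.484, 0.516, -0.484, 0.516]
ft_force: [-0.3, -0.9, -1.8]
opening: 0.0238
```

```bash
python3 -c "
from h import *
st();grab('side','s16.png',(290,270,350,315),12);grab('top','t16.png',(195,205,235,250),14)"
```

```text
t 22.42 pos [541.6 237.   30.8] F [-0.3 -0.9 -1.8] open 23.8
[[-0.0, 0.998, 0.064], [-0.0, 0.064, -0.998], [-1.0, -0.0, -0.0]] q [0.224 0.53  1.665 0.    0.947 1.731]
```

View pics/s16.png

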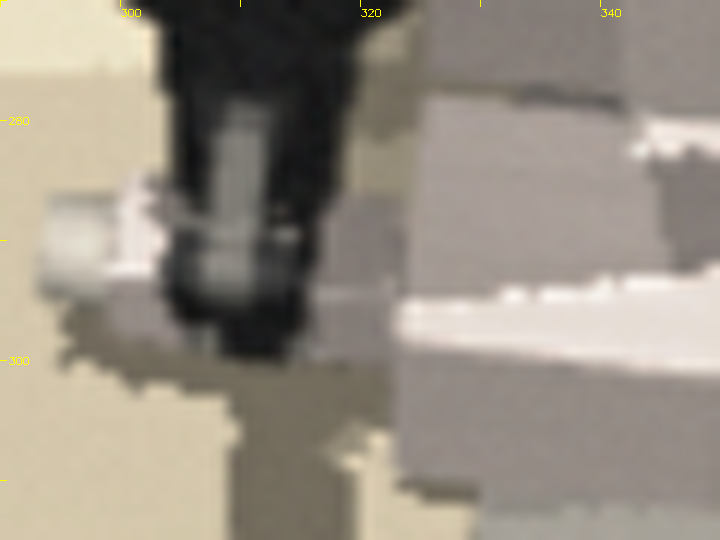

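>>> drive_tool([
  {"x": 0,"y": -1,"z": 0,"yaw": 0},
  {"x": 0,"y": -1,"z": 0,"yaw": 0},
  {"x": 0,"y": 0,"z": 0,"yaw": 0},
  {"x": 0,"y": 0,"z": 0,"yaw": 0},
])

```text
t: 22.85
position: [0.5399, 0.2368, 0.0309]
eef_rot: [0.484, 0.516, -0.484, 0.516]
ft_force: [0.4, 0.1, -1.5]
opening: 0.0236
```

>>> drive_tool([
  {"x": 0,"y": -1,"z": 0,"yaw": 0},
  {"x": 0,"y": -1,"z": 0,"yaw": 0},
  {"x": 0,"y": 0,"z": 0,"yaw": 0},
  {"x": 0,"y": 0,"z": 0,"yaw": 0},
])

```text
t: 23.18
position: [0.5383, 0.2368, 0.031]
eef_rot: [0.484, 0.516, -0.483, 0.516]
ft_force: [3.3, 0.6, -3.1]
opening: 0.0237
```

>>> drive_tool([
  {"x": 0,"y": -1,"z": 0,"yaw": 0},
  {"x": 0,"y": 0,"z": 0,"yaw": 0},
  {"x": 0,"y": 0,"z": 0,"yaw": 0},
  {"x": 0,"y": 0,"z": 0,"yaw": 0},
])

```text
t: 23.52
position: [0.5369, 0.2366, 0.0309]
eef_rot: [0.484, 0.516, -0.484, 0.516]
ft_force: [3.4, -0.4, -2.7]
opening: 0.0237
```

```bash
python3 -c "
from h import *
st();grab('side','s17.png',(290,270,350,315),12);grab('top','t17.png',(195,205,235,250),14)"
```

```text
t 23.52 pos [536.9 236.6  30.9] F [ 3.4 -0.4 -2.7] open 23.7
[[0.0, 0.998, 0.064], [0.0, 0.064, -0.998], [-1.0, 0.0, -0.0]] q [ 0.225  0.524  1.677 -0.     0.941  1.732]
```

View pics/s17.png

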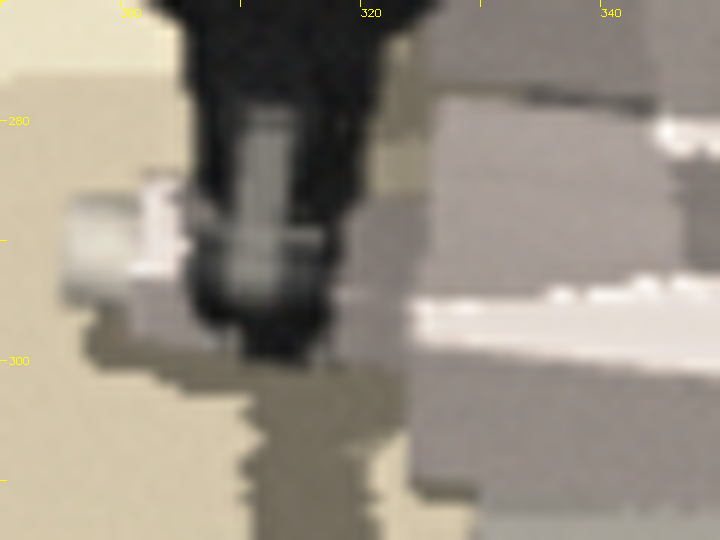

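View pics/t17.png

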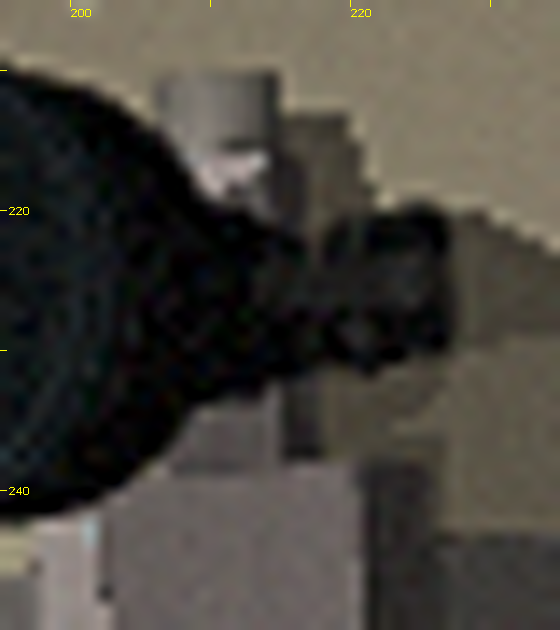

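>>> drive_tool([
  {"x": 0,"y": 5,"z": 0,"yaw": 0},
  {"x": 0,"y": 8,"z": 0,"yaw": 0},
  {"x": 0,"y": 10,"z": 0,"yaw": 0},
  {"x": 0,"y": 15,"z": 0,"yaw": 0},
  {"x": 0,"y": 25,"z": 0,"yaw": 0},
  {"x": 0,"y": 27,"z": 0,"yaw": 0},
  {"x": 0,"y": 0,"z": 0,"yaw": -0.12},
  {"x": 0,"y": 0,"z": 0,"yaw": -0.12},
])

```text
t: 24.28
position: [0.628, 0.2421, 0.0301]
eef_rot: [0.417, 0.571, -0.417, 0.571]
ft_force: [0.4, 0.5, -0.6]
opening: 0.0239
```

>>> drive_tool([
  {"x": 0,"y": 0,"z": 0,"yaw": -0.12},
  {"x": 0,"y": 0,"z": 0,"yaw": -0.12},
  {"x": 0,"y": 0,"z": 0,"yaw": -0.12},
  {"x": 0,"y": 0,"z": 0,"yaw": -0.12},
  {"x": 0,"y": 0,"z": 0,"yaw": -0.12},
  {"x": 0,"y": 0,"z": 0,"yaw": -0.12},
  {"x": 0,"y": 0,"z": 0,"yaw": -0.12},
  {"x": 0,"y": 0,"z": 0,"yaw": -0.12},
])

```text
t: 24.95
position: [0.6261, 0.2422, 0.0301]
eef_rot: [0.106, 0.7, -0.106, 0.698]
ft_force: [-0.0, -0.2, -1.5]
opening: 0.0237
```

>>> drive_tool([
  {"x": 0,"y": 0,"z": 0,"yaw": -0.12},
  {"x": 0,"y": 0,"z": 0,"yaw": -0.12},
  {"x": 0,"y": 0,"z": 0,"yaw": -0.12},
  {"x": 0,"y": 0,"z": 0,"yaw": -0.12},
  {"x": 0,"y": 0,"z": 0,"yaw": -0.12},
  {"x": 0,"y": 0,"z": 0,"yaw": -0.12},
  {"x": 0,"y": 0,"z": 0,"yaw": -0.12},
  {"x": 0,"y": 0,"z": 0,"yaw": -0.12},
])

```text
t: 25.62
position: [0.6262, 0.2423, 0.0301]
eef_rot: [-0.229, 0.67, 0.229, 0.668]
ft_force: [-0.7, -0.2, -2.8]
opening: 0.0234
```

>>> drive_tool([
  {"x": 0,"y": 0,"z": 0,"yaw": -0.12},
  {"x": 0,"y": 0,"z": 0,"yaw": -0.12},
  {"x": 0,"y": 0,"z": 0,"yaw": -0.12},
  {"x": 0,"y": 0,"z": 0,"yaw": -0.12},
  {"x": 0,"y": 0,"z": 0,"yaw": -0.12},
  {"x": 0,"y": 0,"z": 0,"yaw": -0.12},
  {"x": 0,"y": 0,"z": 0,"yaw": -0.12},
  {"x": 0,"y": 0,"z": 0,"yaw": -0.12},
])

```text
t: 26.28
position: [0.6262, 0.2422, 0.0301]
eef_rot: [-0.512, 0.488, 0.512, 0.487]
ft_force: [0.5, -0.7, -2.5]
opening: 0.0237
```

```bash
python3 -c "
from h import *
go(565,238.4,31,93.7);grab('side','s18.png',(260,260,350,315),8);grab('top','t18.png',(180,180,250,260),8)"
```

```text
t 26.28 pos [626.2 242.2  30.1] F [ 0.5 -0.7 -2.5] open 23.7
[[-0.002, -0.999, -0.048], [-0.0, -0.048, 0.999], [-1.0, 0.002, -0.0]] q [ 0.203  0.649  1.441 -0.     1.055 -1.416]
need world turn 0.9 deg -> tool yaw rad -0.0161 ; q6 now -1.42
need world turn -179.1 deg -> tool yaw rad 3.1255 ; q6 now -1.42
world delta [-61.2  -3.8   0.9] tool delta now [-0.8 61.3 -0.8] jaw ang 92.8
```

View pics/s18.png

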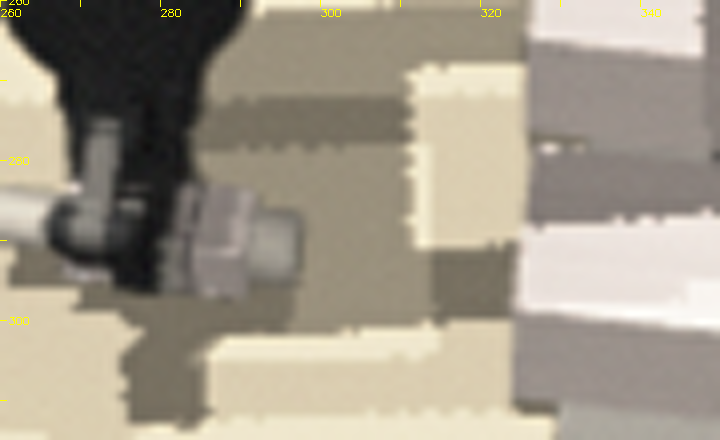

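View pics/t18.png

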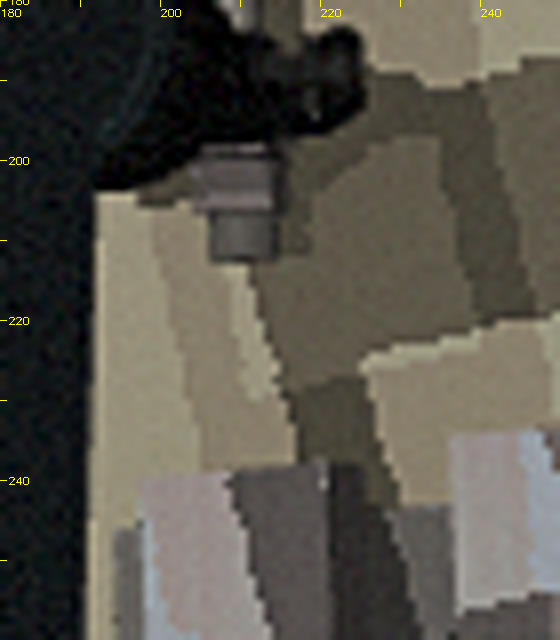

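>>> drive_tool([
  {"x": 0,"y": 0,"z": -1,"yaw": -0.016},
  {"x": -1,"y": 15,"z": 0,"yaw": 0},
  {"x": 0,"y": 20,"z": 0,"yaw": 0},
  {"x": 0,"y": 17,"z": 0,"yaw": 0},
  {"x": 0,"y": 9,"z": 0,"yaw": 0},
  {"x": 0,"y": 0,"z": 0,"yaw": 0},
  {"x": 0,"y": 0,"z": 0,"yaw": 0},
])

```text
t: 26.97
position: [0.5663, 0.2379, 0.0322]
eef_rot: [0.514, -0.485, -0.514, -0.486]
ft_force: [-0.1, 1.2, -1.8]
opening: 0.0237
```

```bash
python3 -c "
from h import *
go(554,237.7,31,93.7)"
```

```text
t 26.97 pos [566.3 237.9  32.2] F [-0.1  1.2 -1.8] open 23.7
[[0.001, -0.998, -0.058], [0.0, -0.058, 0.998], [-1.0, -0.001, 0.0]] q [ 0.216  0.561  1.603 -0.     0.977 -1.412]
need world turn 0.4 deg -> tool yaw rad -0.0070 ; q6 now -1.41
need world turn -179.6 deg -> tool yaw rad 3.1346 ; q6 now -1.41
world delta [-12.3  -0.2  -1.2] tool delta now [ 1.1 12.3  0.5] jaw ang 93.3
```

>>> drive_tool([
  {"x": 1,"y": 3,"z": 0.5,"yaw": -0.007},
  {"x": 0,"y": 3,"z": 0,"yaw": 0},
  {"x": 0,"y": 3,"z": 0,"yaw": 0},
  {"x": 0,"y": 2,"z": 0,"yaw": 0},
  {"x": 0,"y": 1,"z": 0,"yaw": 0},
  {"x": 0,"y": 0,"z": 0,"yaw": 0},
])

```text
t: 27.47
position: [0.5544, 0.2376, 0.031]
eef_rot: [0.516, -0.483, -0.516, -0.484]
ft_force: [3.1, 0.2, -3.7]
opening: 0.0241
```

>>> drive_tool([
  {"x": 0,"y": 1,"z": 0,"yaw": 0},
  {"x": 0,"y": 1,"z": 0,"yaw": 0},
  {"x": 0,"y": 0,"z": 0,"yaw": 0},
])

```text
t: 27.72
position: [0.5519, 0.2375, 0.0309]
eef_rot: [0.516, -0.483, -0.516, -0.484]
ft_force: [4.0, 0.4, -2.7]
opening: 0.0237
```

>>> drive_tool([
  {"x": 0,"y": 0.5,"z": 0,"yaw": 0},
  {"x": 0,"y": 0,"z": 0,"yaw": 0},
  {"x": 0,"y": 0,"z": 0,"yaw": 0},
  {"x": 0,"y": 0,"z": 0,"yaw": 0},
  {"x": 0,"y": 0,"z": 0,"yaw": 0},
])

```text
t: 28.13
position: [0.5513, 0.2374, 0.0309]
eef_rot: [0.516, -0.483, -0.516, -0.483]
ft_force: [3.3, -0.1, -2.4]
opening: 0.024
```

```bash
python3 -c "
from h import *
st();grab('side','s19.png',(290,265,350,315),12);grab('top','t19.png',(190,190,270,280),7)"
```

```text
t 28.13 pos [551.3 237.4  30.9] F [ 3.3 -0.1 -2.4] open 24.0
[[0.0, -0.998, -0.065], [0.0, -0.065, 0.998], [-1.0, -0.0, 0.0]] q [ 0.221  0.543  1.641 -0.     0.958 -1.415]
```

View pics/s19.png

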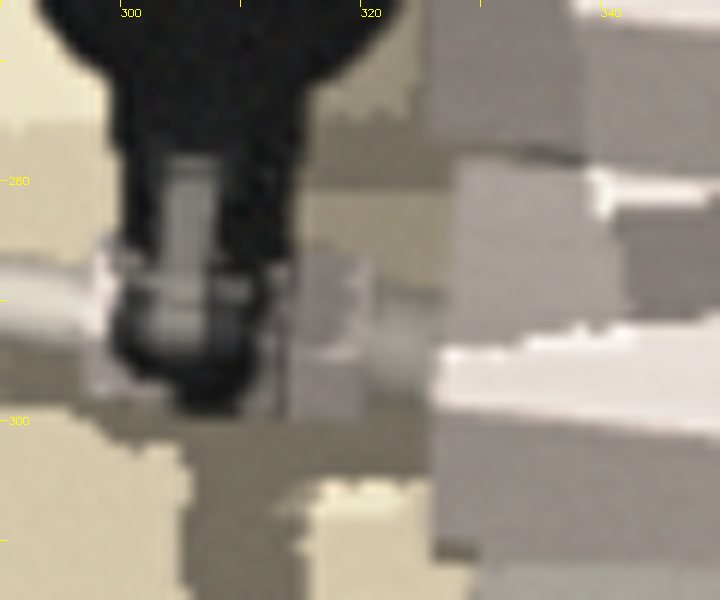

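View pics/t19.png

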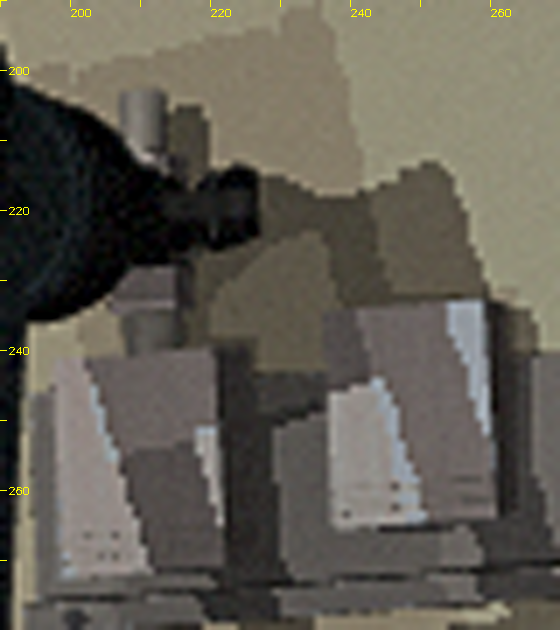

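>>> drive_tool([
  {"x": 0,"y": -8,"z": 0,"yaw": 0},
  {"x": 0,"y": -17,"z": 0,"yaw": 0},
  {"x": 0,"y": -25,"z": 0,"yaw": 0},
  {"x": 0,"y": -25,"z": 0,"yaw": 0},
  {"x": 0,"y": 0,"z": -30,"yaw": 0},
  {"x": 0,"y": 0,"z": -35,"yaw": 0},
  {"x": 0,"y": 0,"z": -36,"yaw": 0},
  {"x": 0,"y": 0,"z": 0,"yaw": 0.12},
])

```text
t: 28.9
position: [0.6326, 0.1352, 0.03]
eef_rot: [-0.486, 0.515, 0.486, 0.512]
ft_force: [-0.8, 0.3, -2.2]
opening: 0.0234
```

>>> drive_tool([
  {"x": 0,"y": 0,"z": 0,"yaw": 0.12},
  {"x": 0,"y": 0,"z": 0,"yaw": 0.12},
  {"x": 0,"y": 0,"z": 0,"yaw": 0.12},
  {"x": 0,"y": 0,"z": 0,"yaw": 0.12},
  {"x": 0,"y": 0,"z": 0,"yaw": 0.12},
  {"x": 0,"y": 0,"z": 0,"yaw": 0.12},
  {"x": 0,"y": 0,"z": 0,"yaw": 0.12},
  {"x": 0,"y": 0,"z": 0,"yaw": 0.12},
])

```text
t: 29.57
position: [0.6317, 0.1416, 0.0302]
eef_rot: [-0.192, 0.681, 0.192, 0.68]
ft_force: [0.1, 0.6, -2.0]
opening: 0.0236
```

>>> drive_tool([
  {"x": 0,"y": 0,"z": 0,"yaw": 0.12},
  {"x": 0,"y": 0,"z": 0,"yaw": 0.12},
  {"x": 0,"y": 0,"z": 0,"yaw": 0.12},
  {"x": 0,"y": 0,"z": 0,"yaw": 0.12},
  {"x": 0,"y": 0,"z": 0,"yaw": 0.12},
  {"x": 0,"y": 0,"z": 0,"yaw": 0.12},
  {"x": 0,"y": 0,"z": 0,"yaw": 0.12},
  {"x": 0,"y": 0,"z": 0,"yaw": 0.12},
])

```text
t: 30.23
position: [0.6317, 0.1416, 0.0302]
eef_rot: [0.144, 0.693, -0.144, 0.691]
ft_force: [0.1, 0.2, -1.9]
opening: 0.0237
```

>>> drive_tool([
  {"x": 0,"y": 0,"z": 0,"yaw": 0.12},
  {"x": 0,"y": 0,"z": 0,"yaw": 0.12},
  {"x": 0,"y": 0,"z": 0,"yaw": 0.12},
  {"x": 0,"y": 0,"z": 0,"yaw": 0.12},
  {"x": 0,"y": 0,"z": 0,"yaw": 0.12},
  {"x": 0,"y": 0,"z": 0,"yaw": 0.12},
  {"x": 0,"y": 0,"z": 0,"yaw": 0.12},
  {"x": 0,"y": 0,"z": 0,"yaw": 0.12},
])

```text
t: 30.9
position: [0.6317, 0.1416, 0.0303]
eef_rot: [0.447, 0.548, -0.448, 0.547]
ft_force: [-0.1, -0.5, -2.0]
opening: 0.0238
```

```bash
python3 -c "
from h import *
go(585,138.7,31,-86.4);grab('side','s20.png',(260,220,370,315),7);grab('top','t20.png',(190,180,270,280),6)"
```

```text
t 30.90 pos [631.7 141.6  30.3] F [-0.1 -0.5 -2. ] open 23.8
[[-0.003, 0.98, 0.2], [0.0, 0.2, -0.98], [-1.0, -0.003, -0.001]] q [0.048 0.613 1.509 0.    1.023 1.418]
need world turn -7.9 deg -> tool yaw rad 0.1384 ; q6 now 1.42
need world turn 172.1 deg -> tool yaw rad -3.0032 ; q6 now 1.42
world delta [-46.7  -2.9   0.7] tool delta now [ -0.6 -46.4  -6.5] jaw ang -78.5
```

View pics/s20.png

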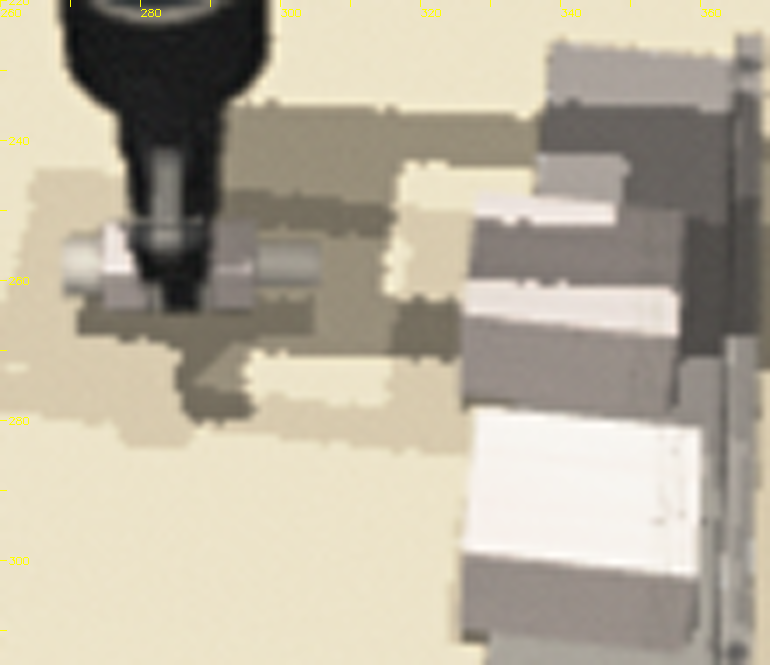

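View pics/t20.png

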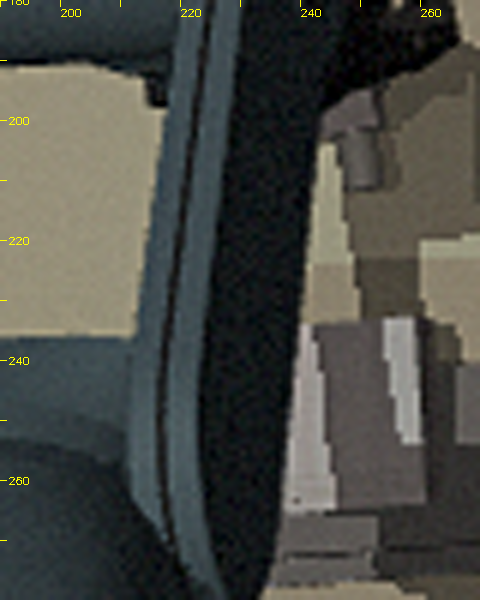

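>>> drive_tool([
  {"x": 0,"y": 0,"z": 0,"yaw": 0.069},
  {"x": 0,"y": 0,"z": 0,"yaw": 0.069},
  {"x": 0,"y": -15,"z": 0,"yaw": 0},
  {"x": 0,"y": -18,"z": 0,"yaw": 0},
  {"x": 0,"y": -12,"z": 0,"yaw": 0},
  {"x": 0,"y": 0,"z": 0,"yaw": 0},
  {"x": 0,"y": 0,"z": 0,"yaw": 0},
])

```text
t: 31.58
position: [0.5874, 0.1385, 0.0308]
eef_rot: [0.482, 0.518, -0.482, 0.517]
ft_force: [-0.0, -0.0, -2.1]
opening: 0.024
```

```bash
python3 - <<'E'
from h import *
go(585,138.7,31,-86.4);grab('side','s21.png',(290,235,350,285),12);grab('top','t21.png',(225,200,265,245),14)
a=np.radians(3.6);d=np.array([np.cos(a),np.sin(a)])
for nm,c in(("top",[.4831,.1320]),("side",[.4823,.1327])):
  for L in (48,60): print(nm,L,w2p(nm,[*(np.array(c)+d*L/1000),.037]))
E
```

```text
t 31.58 pos [587.4 138.5  30.8] F [-0.  -0.  -2.1] open 24.0
[[-0.001, 0.997, 0.072], [0.0, 0.072, -0.997], [-1.0, -0.001, -0.0]] q [0.047 0.548 1.631 0.    0.963 1.546]
need world turn -0.5 deg -> tool yaw rad 0.0091 ; q6 now 1.55
need world turn 179.5 deg -> tool yaw rad -3.1325 ; q6 now 1.55
world delta [-2.4  0.2  0.2] tool delta now [-0.2 -2.4 -0.4] jaw ang -85.9
top 48 [248.55710221 230.11572776]
top 60 [248.2954662  225.60090132]
side 48 [323.13242791 260.83933602]
side 60 [318.73415379 260.39240741]
```

View pics/s21.png

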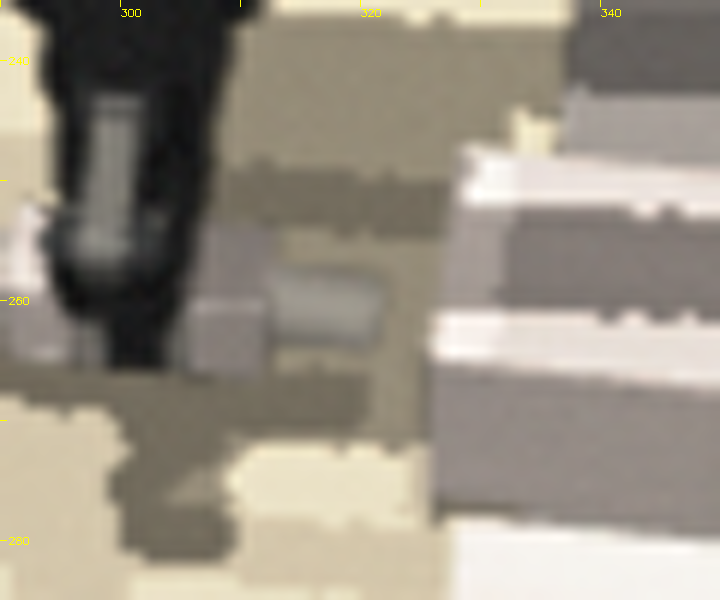

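View pics/t21.png

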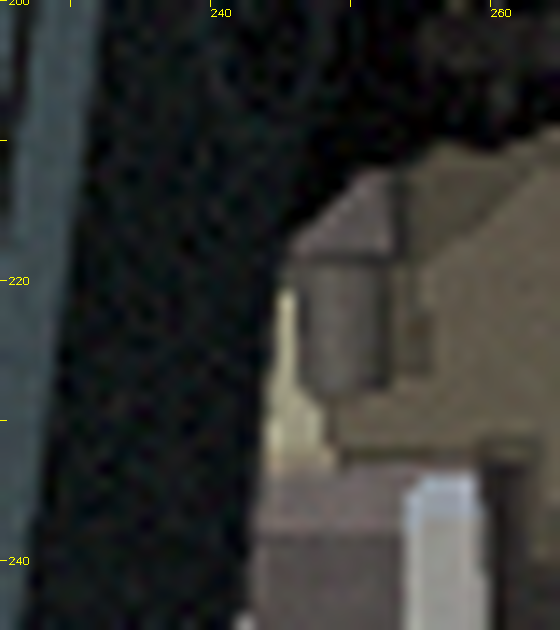

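>>> drive_tool([
  {"x": 0,"y": -2,"z": -1.5,"yaw": 0.009},
  {"x": 0,"y": -3,"z": 0,"yaw": 0},
  {"x": 0,"y": -3,"z": 0,"yaw": 0},
  {"x": 0,"y": -3,"z": 0,"yaw": 0},
  {"x": 0,"y": -3,"z": 0,"yaw": 0},
  {"x": 0,"y": -3,"z": 0,"yaw": 0},
  {"x": 0,"y": -2,"z": 0,"yaw": 0},
  {"x": 0,"y": 0,"z": 0,"yaw": 0},
])

```text
t: 32.35
position: [0.5682, 0.1387, 0.031]
eef_rot: [0.485, 0.515, -0.485, 0.515]
ft_force: [-0.5, -1.0, -2.1]
opening: 0.0237
```

>>> drive_tool([
  {"x": 0,"y": -3,"z": 0,"yaw": 0},
  {"x": 0,"y": -3,"z": 0,"yaw": 0},
  {"x": 0,"y": -3,"z": 0,"yaw": 0},
  {"x": 0,"y": -3,"z": 0,"yaw": 0},
  {"x": 0,"y": 0,"z": 0,"yaw": 0},
])

```text
t: 32.77
position: [0.556, 0.1379, 0.0309]
eef_rot: [0.485, 0.515, -0.485, 0.515]
ft_force: [-0.2, -1.5, 0.1]
opening: 0.0241
```

>>> drive_tool([
  {"x": 0,"y": -2,"z": 0,"yaw": 0},
  {"x": 0,"y": -2,"z": 0,"yaw": 0},
  {"x": 0,"y": -2,"z": 0,"yaw": 0},
  {"x": 0,"y": 0,"z": 0,"yaw": 0},
])

```text
t: 33.1
position: [0.5505, 0.1376, 0.0309]
eef_rot: [0.485, 0.515, -0.485, 0.515]
ft_force: [0.5, -1.6, 0.8]
opening: 0.0239
```

>>> drive_tool([
  {"x": 0,"y": -1,"z": 0,"yaw": 0},
  {"x": 0,"y": -1,"z": 0,"yaw": 0},
  {"x": 0,"y": 0,"z": 0,"yaw": 0},
])

```text
t: 33.35
position: [0.5488, 0.1375, 0.0309]
eef_rot: [0.485, 0.515, -0.485, 0.515]
ft_force: [2.0, -1.9, -0.1]
opening: 0.0239
```

>>> drive_tool([
  {"x": 0,"y": -1,"z": 0,"yaw": 0},
  {"x": 0,"y": -1,"z": 0,"yaw": 0},
  {"x": 0,"y": 0,"z": 0,"yaw": 0},
  {"x": 0,"y": 0,"z": 0,"yaw": 0},
])

```text
t: 33.68
position: [0.5475, 0.1376, 0.0311]
eef_rot: [0.485, 0.514, -0.484, 0.515]
ft_force: [5.6, 0.1, -0.3]
opening: 0.0238
```

```bash
python3 - <<'E'
from h import *
st();grab('side','s22.png',(290,235,350,285),12);grab('top','t22.png',(225,200,265,245),14)
E
```

```text
t 33.68 pos [547.5 137.6  31.1] F [ 5.6  0.1 -0.3] open 23.8
[[0.002, 0.998, 0.06], [0.0, 0.06, -0.998], [-1.0, 0.002, -0.0]] q [0.049 0.492 1.736 0.    0.913 1.559]
```

View pics/s22.png

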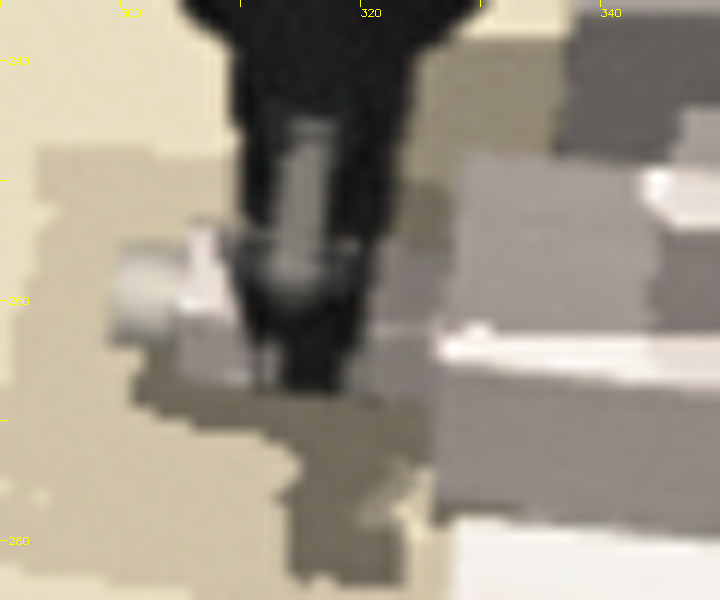

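View pics/t22.png

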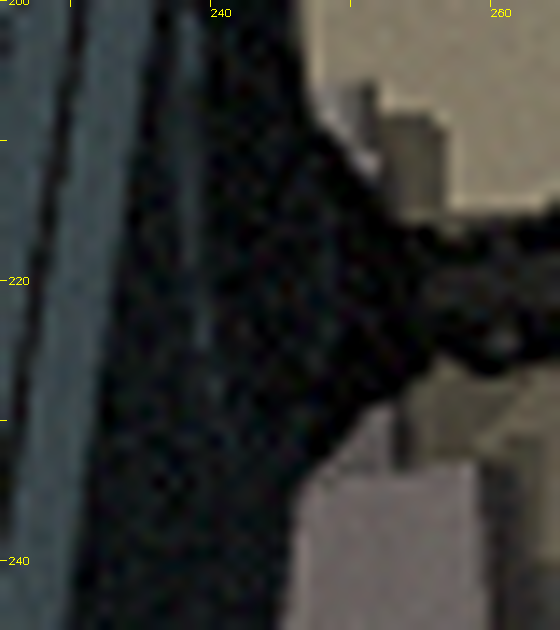

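>>> drive_tool([
  {"x": 0,"y": 0,"z": 0,"yaw": 0},
  {"x": 0,"y": 0,"z": 0,"yaw": 0},
  {"x": 0,"y": 5,"z": 0,"yaw": 0},
  {"x": 0,"y": 10,"z": 0,"yaw": 0},
  {"x": 0,"y": 15,"z": 0,"yaw": 0},
  {"x": 0,"y": 25,"z": 0,"yaw": 0},
  {"x": 0,"y": 30,"z": 0,"yaw": 0},
  {"x": 0,"y": 0,"z": 0,"yaw": -0.12},
])

```text
t: 34.45
position: [0.6354, 0.1424, 0.0302]
eef_rot: [0.454, 0.542, -0.453, 0.543]
ft_force: [1.2, -0.4, -1.2]
opening: 0.0239
```

>>> drive_tool([
  {"x": 0,"y": 0,"z": 0,"yaw": -0.12},
  {"x": 0,"y": 0,"z": 0,"yaw": -0.12},
  {"x": 0,"y": 0,"z": 0,"yaw": -0.12},
  {"x": 0,"y": 0,"z": 0,"yaw": -0.12},
  {"x": 0,"y": 0,"z": 0,"yaw": -0.12},
  {"x": 0,"y": 0,"z": 0,"yaw": -0.12},
  {"x": 0,"y": 0,"z": 0,"yaw": -0.12},
  {"x": 0,"y": 0,"z": 0,"yaw": -0.12},
])

```text
t: 35.12
position: [0.6292, 0.1427, 0.0293]
eef_rot: [0.149, 0.693, -0.149, 0.689]
ft_force: [0.3, -0.5, -2.2]
opening: 0.0234
```

>>> drive_tool([
  {"x": 0,"y": 0,"z": 0,"yaw": -0.12},
  {"x": 0,"y": 0,"z": 0,"yaw": -0.12},
  {"x": 0,"y": 0,"z": 0,"yaw": -0.12},
  {"x": 0,"y": 0,"z": 0,"yaw": -0.12},
  {"x": 0,"y": 0,"z": 0,"yaw": -0.12},
  {"x": 0,"y": 0,"z": 0,"yaw": -0.12},
  {"x": 0,"y": 0,"z": 0,"yaw": -0.12},
  {"x": 0,"y": 0,"z": 0,"yaw": -0.12},
])

```text
t: 35.78
position: [0.6292, 0.1427, 0.0294]
eef_rot: [-0.186, 0.684, 0.187, 0.68]
ft_force: [-0.5, 0.1, -1.5]
opening: 0.0237
```

>>> drive_tool([
  {"x": 0,"y": 0,"z": 0,"yaw": -0.12},
  {"x": 0,"y": 0,"z": 0,"yaw": -0.12},
  {"x": 0,"y": 0,"z": 0,"yaw": -0.12},
  {"x": 0,"y": 0,"z": 0,"yaw": -0.12},
  {"x": 0,"y": 0,"z": 0,"yaw": -0.12},
  {"x": 0,"y": 0,"z": 0,"yaw": -0.12},
  {"x": 0,"y": 0,"z": 0,"yaw": -0.12},
  {"x": 0,"y": 0,"z": 0,"yaw": -0.12},
])

```text
t: 36.45
position: [0.6292, 0.1427, 0.0293]
eef_rot: [-0.479, 0.52, 0.482, 0.517]
ft_force: [-0.1, 0.8, -1.6]
opening: 0.0236
```

>>> drive_tool([
  {"x": 0,"y": 0,"z": 0,"yaw": -0.12},
  {"x": 0,"y": 0,"z": 0,"yaw": -0.0216},
  {"x": 0,"y": 0,"z": 0,"yaw": 0},
])

```text
t: 36.7
position: [0.63, 0.1426, 0.0298]
eef_rot: [-0.513, 0.486, 0.515, 0.484]
ft_force: [-0.2, -0.8, -2.2]
opening: 0.0234
```

```bash
python3 - <<'E'
from h import *
go(576,139.3,31,93.5);grab('side','s23.png',(260,235,350,285),8)
E
```

```text
t 36.70 pos [630.  142.6  29.8] F [-0.2 -0.8 -2.2] open 23.4
[[-0.004, -0.998, -0.058], [-0.0, -0.058, 0.998], [-1.0, 0.004, 0.0]] q [ 0.05   0.612  1.512  0.     1.021 -1.579]
need world turn 0.2 deg -> tool yaw rad -0.0028 ; q6 now -1.58
need world turn -179.8 deg -> tool yaw rad 3.1388 ; q6 now -1.58
world delta [-54.   -3.3   1.2] tool delta now [-1.  54.1 -0.2] jaw ang 93.3
```

View pics/s23.png

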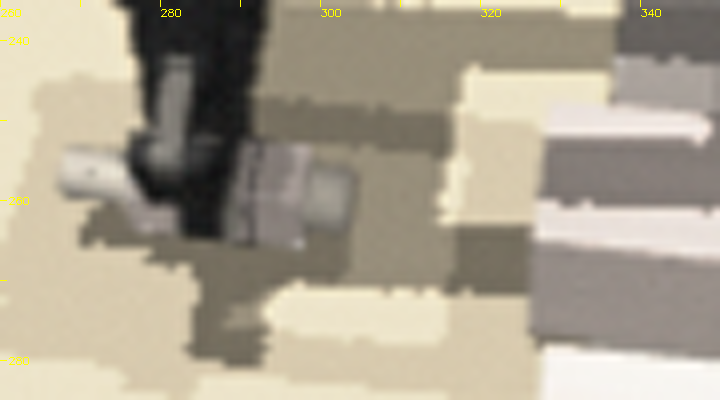

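>>> drive_tool([
  {"x": -0.5,"y": 15,"z": 0,"yaw": -0.003},
  {"x": 0,"y": 20,"z": 0,"yaw": 0},
  {"x": 0,"y": 15,"z": 0,"yaw": 0},
  {"x": 0,"y": 4,"z": 0,"yaw": 0},
  {"x": 0,"y": 0,"z": 0,"yaw": 0},
  {"x": 0,"y": 0,"z": 0,"yaw": 0},
])

```text
t: 37.25
position: [0.5785, 0.1392, 0.0316]
eef_rot: [0.515, -0.484, -0.515, -0.485]
ft_force: [0.8, -0.3, -1.7]
opening: 0.0237
```

```bash
python3 - <<'E'
from h import *
go(565,138.7,31,93.5)
E
```

```text
t 37.25 pos [578.5 139.2  31.6] F [ 0.8 -0.3 -1.7] open 23.7
[[0.001, -0.998, -0.062], [0.0, -0.062, 0.998], [-1.0, -0.001, 0.0]] q [ 0.049  0.534  1.655  0.     0.952 -1.584]
need world turn -0.0 deg -> tool yaw rad 0.0008 ; q6 now -1.58
need world turn 180.0 deg -> tool yaw rad -3.1408 ; q6 now -1.58
world delta [-13.5  -0.5  -0.6] tool delta now [ 0.6 13.5  0.3] jaw ang 93.5
```

>>> drive_tool([
  {"x": 0.5,"y": 4,"z": 0,"yaw": 0},
  {"x": 0,"y": 4,"z": 0,"yaw": 0},
  {"x": 0,"y": 3,"z": 0,"yaw": 0},
  {"x": 0,"y": 1,"z": 0,"yaw": 0},
  {"x": 0,"y": 1,"z": 0,"yaw": 0},
  {"x": 0,"y": 1,"z": 0,"yaw": 0},
  {"x": 0,"y": 0,"z": 0,"yaw": 0},
])

```text
t: 37.83
position: [0.5642, 0.1383, 0.031]
eef_rot: [0.516, -0.484, -0.515, -0.484]
ft_force: [3.4, 0.0, -2.4]
opening: 0.0235
```

>>> drive_tool([
  {"x": 0,"y": 1,"z": 0,"yaw": 0},
  {"x": 0,"y": 0.5,"z": 0,"yaw": 0},
  {"x": 0,"y": 0,"z": 0,"yaw": 0},
  {"x": 0,"y": 0,"z": 0,"yaw": 0},
  {"x": 0,"y": 0,"z": 0,"yaw": 0},
])

```text
t: 38.25
position: [0.5624, 0.1382, 0.0309]
eef_rot: [0.516, -0.484, -0.515, -0.484]
ft_force: [2.5, -0.5, -2.8]
opening: 0.024
```

```bash
python3 - <<'E'
from h import *
st();grab('side','s24.png',(290,235,350,285),12);grab('top','t24.png',(225,190,275,245),11)
E
```

```text
t 38.25 pos [562.4 138.2  30.9] F [ 2.5 -0.5 -2.8] open 24.0
[[0.0, -0.998, -0.063], [0.0, -0.063, 0.998], [-1.0, -0.0, -0.0]] q [ 0.048  0.513  1.697 -0.     0.932 -1.585]
```

View pics/s24.png

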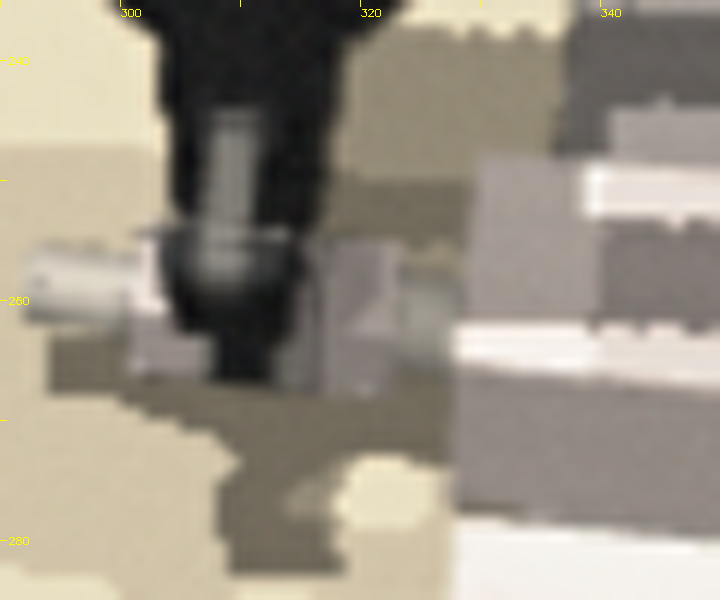

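View pics/t24.png

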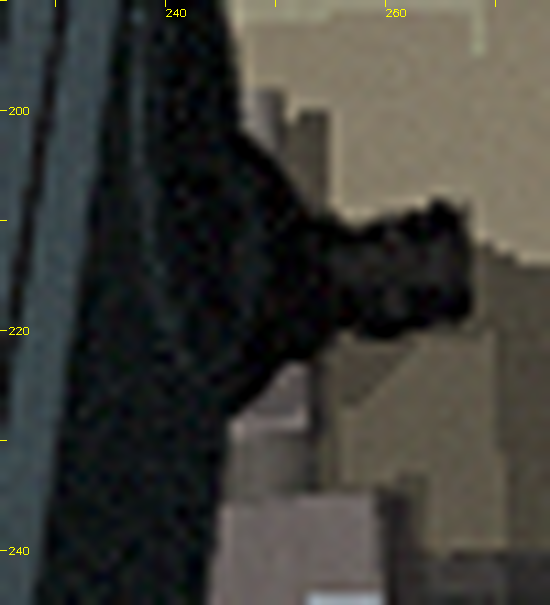

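>>> drive_tool([
  {"x": 0,"y": 0,"z": 0,"yaw": 0},
  {"x": 0,"y": -8,"z": 0,"yaw": 0},
  {"x": 0,"y": -22,"z": 0,"yaw": 0},
  {"x": -10,"y": -30,"z": 0,"yaw": 0},
  {"x": -30,"y": 0,"z": 0,"yaw": 0},
  {"x": -35,"y": 0,"z": 0,"yaw": 0},
  {"x": -35,"y": 0,"z": 0,"yaw": 0},
  {"x": -15,"y": 0,"z": 0,"yaw": 0},
])

```text
t: 39.02
position: [0.6236, 0.1421, 0.1601]
eef_rot: [0.516, -0.483, -0.515, -0.485]
ft_force: [0.8, 0.5, -1.4]
opening: 0.0239
```

>>> drive_tool([
  {"x": 0,"y": 11,"z": -32,"yaw": 0},
  {"x": 0,"y": 11,"z": -32,"yaw": 0},
  {"x": 0,"y": 11,"z": -32,"yaw": 0},
  {"x": 0,"y": 11,"z": -32,"yaw": 0},
  {"x": 0,"y": 11,"z": -32,"yaw": 0},
  {"x": 0,"y": 11,"z": -32,"yaw": 0},
  {"x": 0,"y": 11,"z": -32,"yaw": 0},
  {"x": 0,"y": 11,"z": -32,"yaw": 0},
])

```text
t: 39.68
position: [0.5489, -0.12, 0.1554]
eef_rot: [-0.515, 0.484, 0.517, 0.484]
ft_force: [0.7, 0.6, -2.2]
opening: 0.0238
```

>>> drive_tool([
  {"x": 0,"y": 11,"z": -32,"yaw": 0},
  {"x": 0,"y": 11,"z": -32,"yaw": 0},
  {"x": 0,"y": 11,"z": -32,"yaw": 0},
  {"x": 0,"y": 11,"z": -32,"yaw": 0},
  {"x": 0,"y": 0,"z": 0,"yaw": 0},
  {"x": 0,"y": 0,"z": 0,"yaw": 0},
])

```text
t: 40.18
position: [0.5133, -0.2511, 0.1552]
eef_rot: [-0.514, 0.485, 0.516, 0.485]
ft_force: [-0.1, 0.3, -2.7]
opening: 0.0236
```

```bash
python3 - <<'E'
from h import *
go(514,-252,30);grab('side','s25.png',(280,100,400,215),6);grab('top','t25.png',(180,200,330,290),5)
f=lambda r:[np.round(x,1) for x in r]
for b in [(190,225,222,275),(230,220,262,272)]: print(f(poly("top",b,118,.062)))
E
```

```text
t 40.18 pos [ 513.3 -251.1  155.2] F [-0.1  0.3 -2.7] open 23.6
[[-0.002, -0.998, -0.059], [0.002, -0.059, 0.998], [-1.0, 0.002, 0.002]] q [-0.65   0.359  1.589 -0.     1.197 -2.28 ]
world delta [   0.7   -0.9 -125.2] tool delta now [125.2  -0.9  -1.2] jaw ang 93.4
[array([468.8, 230.9]), array([86.1, 62.6]), np.float64(4.9)]
[array([481.1, 132.2]), array([87.5, 61.4]), np.float64(4.0)]
```

View pics/s25.png

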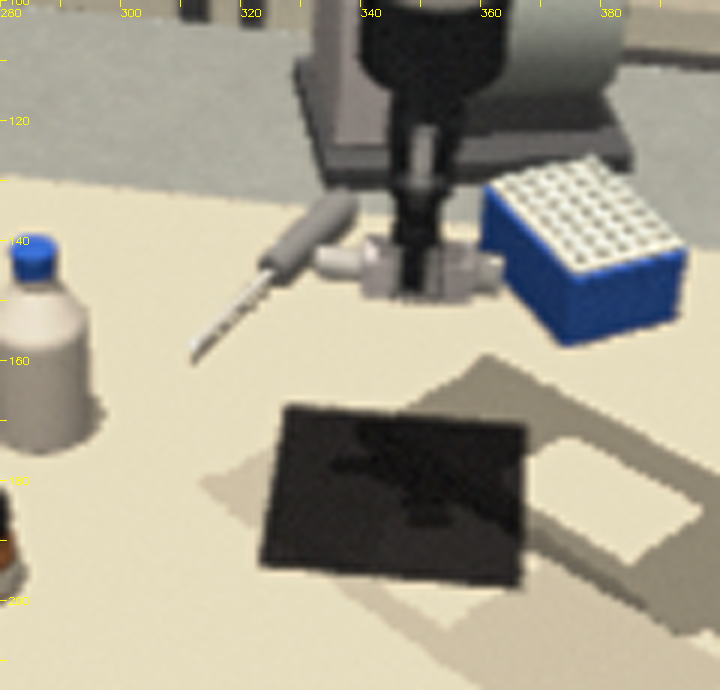

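View pics/t25.png

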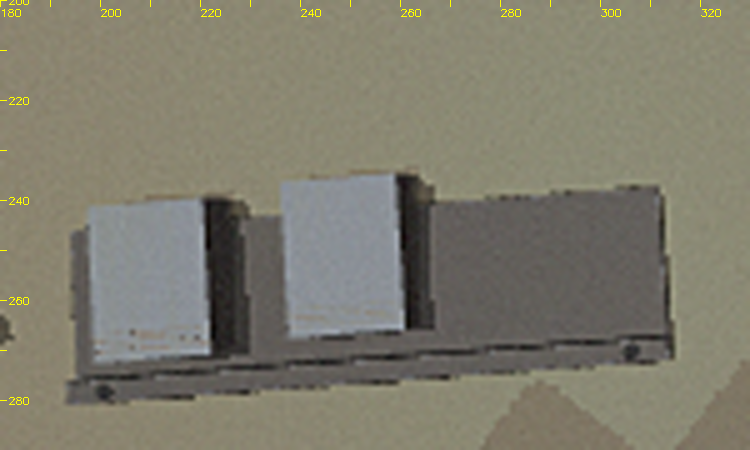

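>>> drive_tool([
  {"x": 35,"y": 0,"z": -1,"yaw": 0},
  {"x": 35,"y": 0,"z": 0,"yaw": 0},
  {"x": 30,"y": 0,"z": 0,"yaw": 0},
  {"x": 20,"y": 0,"z": 0,"yaw": 0},
  {"x": 12,"y": 0,"z": 0,"yaw": 0},
  {"x": 4,"y": 0,"z": 0,"yaw": 0},
  {"x": 0,"y": 0,"z": 0,"yaw": 0},
  {"x": 0,"y": 0,"z": 0,"yaw": 0},
])

```text
t: 40.95
position: [0.5153, -0.2499, 0.0204]
eef_rot: [0.516, -0.484, -0.516, -0.484]
ft_force: [0.3, 0.4, -2.4]
opening: 0.0236
```

>>> drive_tool([
  {"x": 2,"y": 0,"z": 0,"yaw": 0},
  {"x": 1,"y": 0,"z": 0,"yaw": 0},
  {"x": 1,"y": 0,"z": 0,"yaw": 0},
  {"x": 0,"y": 0,"z": 0,"yaw": 0},
])

```text
t: 41.28
position: [0.5148, -0.2507, 0.0163]
eef_rot: [0.516, -0.484, -0.515, -0.484]
ft_force: [0.1, -0.0, -1.7]
opening: 0.0242
```

>>> drive_tool([
  {"x": 1,"y": 0,"z": 0,"yaw": 0},
  {"x": 1,"y": 0,"z": 0,"yaw": 0},
  {"x": 1,"y": 0,"z": 0,"yaw": 0},
  {"x": 0,"y": 0,"z": 0,"yaw": 0},
])

```text
t: 41.62
position: [0.5144, -0.2505, 0.0126]
eef_rot: [-0.515, 0.484, 0.516, 0.484]
ft_force: [-0.4, -0.1, -1.9]
opening: 0.0237
```

>>> drive_tool([
  {"x": 1,"y": 0,"z": 0,"yaw": 0},
  {"x": 0.5,"y": 0,"z": 0,"yaw": 0},
  {"x": 0,"y": 0,"z": 0,"yaw": 0},
])

```text
t: 41.87
position: [0.5146, -0.2506, 0.0118]
eef_rot: [0.516, -0.484, -0.515, -0.484]
ft_force: [-1.8, 0.3, 3.8]
opening: 0.024
```

Contact at TCP z = 11.8 mm, the same height as at pick-up. Releasing the gauge.

>>> drive_tool([
  {"x": 0,"y": 0,"z": 0,"yaw": 0},
  {"x": 0,"y": 0,"z": 0,"yaw": 0},
  {"x": 0,"y": 0,"z": 0,"yaw": 0},
  {"x": 0,"y": 0,"z": 0,"yaw": 0},
  {"x": 0,"y": 0,"z": 0,"yaw": 0},
  {"x": 0,"y": 0,"z": 0,"yaw": 0},
], grip=0.7)

```text
t: 42.37
position: [0.5147, -0.2506, 0.0113]
eef_rot: [0.516, -0.484, -0.515, -0.484]
ft_force: [0.9, 0.9, 0.3]
opening: 0.0598
```

>>> drive_tool([
  {"x": -15,"y": 0,"z": 0,"yaw": 0},
  {"x": -30,"y": 0,"z": 0,"yaw": 0},
  {"x": -35,"y": 0,"z": 0,"yaw": 0},
  {"x": -35,"y": 0,"z": 0,"yaw": 0},
  {"x": -35,"y": 0,"z": 0,"yaw": 0},
  {"x": 0,"y": 36,"z": 0,"yaw": 0},
  {"x": 0,"y": 36,"z": 0,"yaw": 0},
  {"x": 0,"y": 36,"z": 0,"yaw": 0},
])

```text
t: 43.03
position: [0.4062, -0.2574, 0.162]
eef_rot: [0.517, -0.484, -0.515, -0.483]
ft_force: [-0.9, -0.4, 0.2]
opening: 0.0598
```

>>> drive_tool([
  {"x": 0,"y": 30,"z": 0,"yaw": 0},
  {"x": 0,"y": 0,"z": 0,"yaw": 0},
  {"x": 0,"y": 0,"z": 0,"yaw": 0},
  {"x": 0,"y": 0,"z": 0,"yaw": 0},
])

```text
t: 43.37
position: [0.3774, -0.2597, 0.1617]
eef_rot: [0.516, -0.484, -0.515, -0.484]
ft_force: [-0.8, -0.4, -0.1]
opening: 0.0595
```

```bash
python3 - <<'E'
from h import *
st();grab('side','s26.png');grab('top','t26.png')
f=lambda r:[np.round(x,1) for x in r]
print(f(poly("top",(366,207,418,260),90,.026)))
E
```

```text
t 43.37 pos [ 377.4 -259.7  161.7] F [-0.8 -0.4 -0.1] open 59.5
[[0.001, -0.998, -0.062], [-0.001, -0.062, 0.998], [-1.0, -0.001, -0.001]] q [-0.847  0.156  1.849  0.     1.135 -2.481]
[array([ 520.6, -251.9]), array([97.9, 25.9]), np.float64(3.6)]
```

View pics/s26.png

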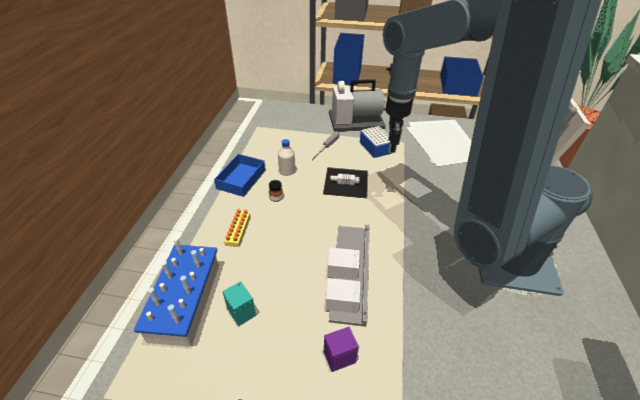

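View pics/t26.png

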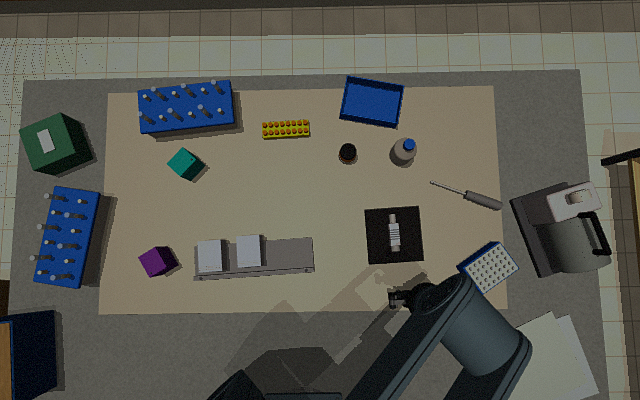

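```bash
python3 - <<'E'
from bench import robot
print(robot.finish_job())
E
```

```text
the job is handed in; nothing more can be done
None
```

I did the whole task and handed the job in at about 43 s of the allowed 210 s; no verdict is reported. Only two blocks were on the bench. I pushed each against the step and tipped it over, so both lie flat on the board with the well facing away.

| Check | Left block | Right-hand block |
|---|---|---|
| Go end | home to the handle's shoulder, stopped at about 3 N | home to the handle's shoulder, stopped at about 6 N |
| No-go end | held at about 3 N, did not enter | held at about 3 N, did not enter |

- **Final pictures:** Both blocks are lying on the board. The gauge is flat on the mat, about 2 mm from its centre. The other lab ware and the purple and turquoise look-alike blocks look unmoved, and the gripper is clear of everything.
- **Disagreements:** The top and side cameras differed by up to about 5 mm. The left well's mouth was about 4 mm nearer than the pictures suggested. Aligning by picture and feeling for contact dealt with both.
- **Block movement:** The gauge pushed the left block about 5 mm and the other about 2 mm further onto the board. Both stayed within the limits.

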